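# Index the sample turntable under the probe and lower the probe

## Robot

A 6-joint arm with a two-finger parallel gripper is mounted at the origin on the work surface. World frame = base frame: x ahead of the robot, y to its left, z up, the work surface at z = 0. Lengths are in m, angles in degrees, forces in N, time in s.
With the tool pointing down it reaches from about 0.375 to 0.9 m from the base axis. Payload 3.1 kg.
Tool frame: the origin (TCP) lies midway between the tips of the shut fingers; the grasp point (between the pads) lies bot.hold_point_z behind it (bot.hold_point_z is the distance from the TCP to the grasp point, in m); z points along the fingers, y is the direction in which the jaws open and shut (so a half turn about z gives the same grasp; the last joint's range is limited). The gripper opens to 87 mm and grips with 3 to 60 N. Pads are 19 mm wide; open, the fingers measure 117 mm over their backs; the gripper's body (75 mm by 190 mm) begins 51 mm behind the grasp point.
Start: joints at [-80.128, 30.224, 82.088, -0, 67.689, -10.227], TCP at [0.215, -0.587, 0.223] pointing down, gripper open.
Joint ranges: [-176.69, 176.69], [-43.24, 126.21], [12.49, 139.97], [-82, 262], [0, 151.66], [-163.58, 163.58]. Speed limits (degrees/s): [159.86, 159.86, 180, 180, 180, 180].

## Interface

Orientations are given as a 3x3 rotation matrix whose columns are the frame's x, y, z axes.
In Python, from rig import bot, vision, order gives the robot as it stands. The module is installed in compiled form; this text tells all that it offers.
- The arm moves only by the tool move_arm, never from a script. Its argument "moves" is a list of rows, each an object of numbers: "hand": the finger opening in mm, from 0 to 87; "x", "y", "z": the shift along the tool's x, y, z in units of 25 mm (1.0 is 25 mm); "wx", "wy", "wz": the turn, a rotation vector about the tool's x, y, z in degrees. In form: [{"hand": .., "x": .., "y": .., "z": .., "wx": .., "wy": .., "wz": ..}, ...]. A call has 1 to 20 rows; each row shifts and turns the commanded pose from where the row before left it, along the tool's axes as they then stand; what a row does not reach is not made up. A row lasts 1/10 s, in which the tool goes at most 50 mm and 8.59 degrees, less where a joint would pass 70% of its speed; a pose out of reach is approached as far as the arm can. A call is refused whole if a number of a shift passes 1 or a number of a turn 8.59, either way. A call with a gripper value outside its range is refused whole. The fingers move at their own pace and stop on an object; the grip force is fixed at half the most. Time passes only in rows, so rows that do not move let the fingers close. It gives the time, the measured TCP pose, the force and the opening at its end, in the units of the state.
- bot.read_state(): the state, without advancing time (a new reading comes with each control period).
- vision.capture(name): name is "scene" or "top" or "wrist"; returns a dict with "image" (420x560x3 uint8, red, green, blue), "z_map" (420x560 float32, m along the optical axis (not along the pixel's ray), 0 where there is no reading), "fx", "fy", "cx", "cy" (pixels), "pose" (4x4, takes a point from camera to world coordinates); the wrist camera has in their place "hand_eye" (4x4, takes a point from camera to tool coordinates, whose origin is the TCP and whose axes are the flange's). Camera axes: x right, y down, z forward; pixel columns grow to the right and rows downward; lengths in m; the calibration is good to about 2 mm. A picture is of the moment at which its call begins: read the wrist's pose just before it.
- order.hand_in(): hands the job in, once; it reports no verdict.
The state is a dict: "time_s": time; "joint_positions": joint angles; "qvel": joint speeds; "tau": joint torques, N m; "position": TCP position; "tcp_rot": TCP orientation; "force": force on the tool from outside, world axes, zero at the start; "moment": the same for the moment, N m; "opening": opening from 0.0 (shut) to 1.0 (fully open).
Only numpy, scipy, OpenCV 4.12 (cv2) and the standard library are available. Lean on these libraries where they do the work, as an engineer would, in place of code of your own. Each camera call takes 0.05 s, during which the arm holds its last target.

## Task

On the hand-indexed sampler, stroke the index lever until the tall open tube stands right under the needle: one full stroke moves the turntable on one place and it cannot go back, so count. With the lever back at rest, press the probe head gently down to its stop so that the needle dips into that tube, and let go. Turn the table only with its lever, without touching the turntable or the tall tube, and leave the rack, beaker and dishes around it where they are.

Things in the scene. Friction and masses are not known exactly. Their poses are not given: they have to be found in the camera images.
- sampler: the fixed white sampler, a low casting 285 x 260 mm, top 26 mm above the bench, that carries turntable, lever, shield and probe. Origin on the bench exactly under the turntable's upright axis. Its +y points about at the robot, its +x to the robot's left (yaw 60 to 95 degrees); directions below are in this frame
- shield_edge (a point): middle of the right-hand edge of the fixed clear splash shield, on its underside, 222 mm above the bench. The shield is 4 mm thick, level, open below at that edge and at the sides, and reaches from here (x = -190 mm) back to x = 155 mm, y = -130 to 125 mm. It overhangs the lever's grip by 20 to 27 mm: reach it from the -x side, the tool leaning 30 to 45 degrees
- carousel: turntable: aluminium disc of radius 113 mm, top 60 mm above the bench, with 12 open cups (38 mm across, 36 mm high) every 30 degrees, 85 mm from the axis. Origin as the sampler's. A ratchet lets the lever turn it counter-clockwise seen from above; a brake (0.25 N m) holds it where it is left. At the start an empty cup stands exactly under the needle
- index_lever (a joint): lever angle, rad: 0 at rest, where a spring returns it by itself; 0.593 (34 degrees) at its far stop. Grows counter-clockwise seen from above: the grip, on the robot's right, moves to -y (away from the robot). Rest to far stop turns the table one place (30 degrees; the first 4 are free play); the lever must come fully back to catch the next tooth. About 5 N at the grip
- lever_grip (a point): point 80 mm above the bench on the axis of the lever's grip, an upright black cylinder 20 mm across, 38 to 110 mm above the bench, 170 mm from the turntable's axis. At rest it lies 17 degrees to the +y side of the sampler's -x direction, at the far stop 17 degrees to the -y side. A steel arm, 22 mm wide, up to 35 mm above the bench, joins it to the axis
- probe_head (a joint): how far the white probe head has slid down its column, m: 0 at the top, 0.070 at the lower stop. It starts at 0 to 0.012 and stays where it is left (friction 6 N, head 0.25 kg: about 4 N moves it down)
- probe_handle (a point): on the axis of the head's black level handle bar, 18 mm across, which points from the column to -x (the robot's right) at y = 165 mm; about 270 mm above the bench at the start, sinking with the head. The bar ends 21 mm beyond this point; 67 mm towards +x is the head's block (top 25 mm above the bar's axis), on a column 30 mm square and 320 mm high
- needle_tip (a point): tip of the thin upright needle (4 mm) under the head's side arm, on the +y side (robot's side) of the turntable, 85 mm from its axis; 195 mm above the bench when the head is at the top
- tall_tube: the only tall container on the turntable: an open amber tube 29 mm across, 115 mm high, loose in its cup. Origin at the centre of its underside, z up. It starts two to four places short of the needle (60 to 120 degrees clockwise of it, seen from above). The five amber vials (29 mm across, 66 mm high, white caps) are not wanted
- tube_rack: bystander: white rack of capped sample tubes, 200 x 75 x 104 mm, to the left (+x) of the sampler
- beaker: bystander: glass beaker, 68 mm across, 85 mm high, left of the probe column, on the robot's side
- dish_stack: bystander: stack of four flat dishes, 92 mm across, 58 mm high, to the right of the lever

How it is judged (in metres and radians):
On the way, in this order (a step that is already met when the one before it is completed fails the run):
1. the tall tube stands under the needle (within 9 mm sideways), the lever is back at rest (under 0.07 rad) and the probe head is still up (slid less than 30 mm) (horizontal distance between tall_tube and needle_tip below 0.009 m and value of joint index_lever below 0.07 rad and value of joint probe_head below 0.03 m), for 0.2 s.
2. the probe head is down at its stop (slid more than 64 of 70 mm) over the tall tube (horizontal distance between tall_tube and needle_tip below 0.009 m and value of joint probe_head above 0.064 m), for 0.2 s.
At the end, for the whole second after the job is handed in: the tall tube stands upright in its cup with its axis within 9 mm of the needle, the probe head is down (slid more than 64 of 70 mm), the lever is back at rest (under 0.07 rad) and everything is still (all of step 2 and angle between tall_tube's own z axis and vertical below 0.15 rad and value of joint index_lever below 0.07 rad and linear speed of tall_tube below 0.03 m/s); the robot touches nothing.
It fails at once if the robot touches the turntable or the tall tube (more than 1 N) (contact force between any of the arm, the fingers and carousel above 1 N or contact force between any of the arm, the fingers and tall_tube above 1 N).
It fails at once if the turntable is turned while the probe head is lowered by more than 30 mm (value of joint probe_head above 0.03 m and angular speed of carousel above 0.25 rad/s).
It fails at once if the probe head is slammed down (faster than 0.35 m/s) (velocity of joint probe_head above 0.35 m/s).
It fails at once if a bystander is moved by more than 30 mm or knocked over (distance of any of tube_rack, beaker, dish_stack from where it was at the start of the episode above 0.03 m or angle between any of tube_rack, beaker, dish_stack's own z axis and vertical above 0.5 rad).
It also fails if it takes over 67 s, if anything falls off the work surface, if the arm or the gripper's body presses on something with over 40 N, if the wrist force passes 120 N, or if a joint passes its speed limit or range.

## Working session

There is one attempt and no reset: what is moved stays moved. The work goes in short steps, Python scripts to look and compute and a tool call to move; the robot and the scene stay as the last step left them, time stands still between calls to the robot, and variables do not carry over. Pictures are saved under pics/ and viewed, and the job is handed in when it is done.

Besides the shell and the picture viewer there is one more tool, called after ">>>" as name([rows], argument=value, ...), one row to a line, values as JSON. move_arm: Moves the arm, as the interface text tells. Its arguments: {"type":"object","properties":{"moves":{"type":"array"}},"required":["moves"]}

```bash
mkdir -p pics; cat > h.py <<'E'
import numpy as np,cv2
from rig import bot,vision,order
def cap(n,f):
    s=bot.read_state(); c=vision.capture(n)
    cv2.imwrite('pics/%s.png'%f,cv2.cvtColor(c['image'],cv2.COLOR_RGB2BGR))
    if 'pose' not in c:
        T=np.eye(4);T[:3,:3]=np.array(s['tcp_rot']);T[:3,3]=s['position'];c['pose']=T@np.array(c['hand_eye'])
    np.savez('pics/%s.npz'%f,**{k:np.array(v) for k,v in c.items()})
    return c
def cloud(c):
    z=c['z_map'];v,u=np.mgrid[:z.shape[0],:z.shape[1]]
    P=np.stack([(u-c['cx'])/c['fx']*z,(v-c['cy'])/c['fy']*z,z],-1)
    T=np.array(c['pose']);W=P@T[:3,:3].T+T[:3,3];W[z==0]=np.nan
    return W
def proj(c,p):
    T=np.array(c['pose']);q=(np.array(p)-T[:3,3])@T[:3,:3]
    return np.array([q[0]/q[2]*c['fx']+c['cx'],q[1]/q[2]*c['fy']+c['cy']])
E
python3 - <<'E'
from h import *
for n in ['scene','top','wrist']:
    c=cap(n,n+'0'); print(n,c['fx'],c['cx'],c['cy'],np.round(c['pose'],3).tolist())
print(bot.read_state(),bot.hold_point_z)
E
```

```text
scene 538.2007698835374 270.84601616245646 207.25222759086958 [[0.211, 0.612, -0.763, 1.616], [0.977, -0.114, 0.179, -0.213], [0.022, -0.783, -0.622, 1.021], [0.0, 0.0, 0.0, 1.0]]
top 456.7106359914757 285.7402222072632 209.41373606623256 [[0.023, -0.996, 0.082, 0.486], [-1.0, -0.024, -0.008, 0.046], [0.009, -0.082, -0.997, 1.12], [0.0, 0.0, 0.0, 1.0]]
wrist 354.3551630795077 284.86046009416515 214.82579253957314 [[0.344, -0.909, -0.235, 0.278], [-0.939, -0.334, -0.084, -0.564], [-0.002, 0.25, -0.968, 0.382], [0.0, 0.0, 0.0, 1.0]]
{'time_s': 0.15, 'joint_positions': array([-8.01265666e+01,  3.02676049e+01,  8.21389758e+01, -1.26797672e-03,
        6.76891283e+01, -1.02278091e+01]), 'qvel': array([ 0.02472282, -0.07359594, -0.20845216, -0.00190957, -0.04596579,
        0.04929754]), 'tau': array([ 6.31094608e-04, -4.40428770e+01, -1.76843101e+01,  6.33472181e-02,
        5.52656455e-02, -8.69283645e-05]), 'position': array([ 0.21471958, -0.58636644,  0.22179009]), 'tcp_rot': array([[ 9.39083948e-01,  3.43687714e-01, -3.06603812e-04],
       [ 3.43687740e-01, -9.39082553e-01,  1.64218376e-03],
       [ 2.76472091e-04, -1.64752438e-03, -9.99998605e-01]]), 'force': array([-1.2189504, -0.8871759, -0.6151173]), 'moment': array([ 0.01477034, -0.00411743, -0.04123087]), 'opening': 0.9964996669244441} 0.0187
```

View pics/scene0.png

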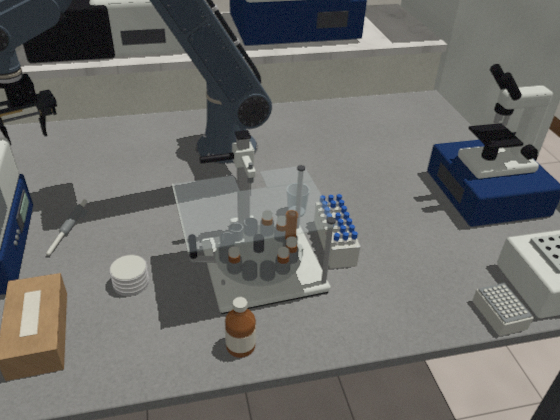

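View pics/top0.png

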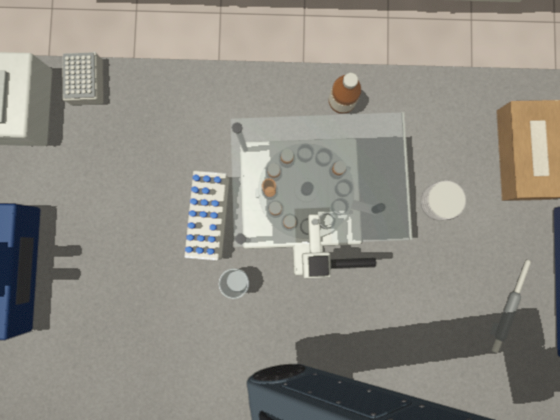

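View pics/wrist0.png

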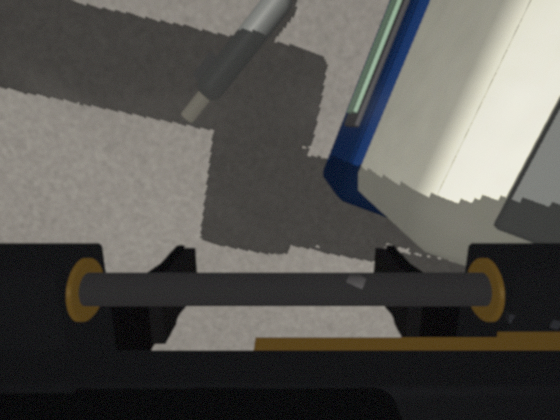

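The top view shows the turntable hub near (307,188), the lever grip near (378,208), the handle bar from (333,263) to (375,263), the tall amber tube near (270,188) and the dishes at (444,200). I'll zoom in and measure.

```bash
python3 - <<'E'
from h import *
im=cv2.imread('pics/top0.png')[100:300,220:480]; cv2.imwrite('pics/topz.png',cv2.resize(im,None,fx=3,fy=3,interpolation=cv2.INTER_CUBIC))
im=cv2.imread('pics/scene0.png')[120:320,160:370]; cv2.imwrite('pics/scenez.png',cv2.resize(im,None,fx=3.0,fy=3.0,interpolation=cv2.INTER_CUBIC)[:600])
c=dict(np.load('pics/top0.npz'));W=cloud(c)
for n,(u,v) in dict(shieldcorner=(400,125),tube=(270,188),bar=(360,263),barend=(374,263),head=(304,262),col=(319,266),hub=(307,188),grip=(378,208),dish=(444,200),bench=(450,300),cast=(250,165),beaker=(238,280),rack=(205,215)).items(): print(n,np.round(W[v,u],3))
c=dict(np.load('pics/scene0.npz'));W=cloud(c)
for n,(u,v) in dict(tube=(291,214),grip=(193,237),bar=(246,205),bar2=(247,190),dish=(128,266)).items(): print('s',n,np.round(W[v,u],3))
E
```

```text
shieldcorner [ 0.734 -0.185  0.226]
tube [0.601 0.072 0.227]
bar [ 0.459 -0.101  0.266]
barend [ 0.46  -0.127  0.264]
head [0.459 0.005 0.282]
col [ 0.454 -0.02   0.319]
hub [ 0.602 -0.001  0.229]
grip [ 0.567 -0.142  0.226]
dish [ 0.604 -0.332  0.057]
bench [ 0.366 -0.368 -0.004]
cast [0.646 0.112 0.226]
beaker [0.404 0.149 0.005]
rack [0.553 0.219 0.101]
s tube [0.676 0.056 0.228]
s grip [ 0.716 -0.176  0.23 ]
s bar [ 0.623 -0.041  0.228]
s bar2 [ 0.564 -0.028  0.227]
s dish [ 0.599 -0.339  0.057]
```

View pics/topz.png

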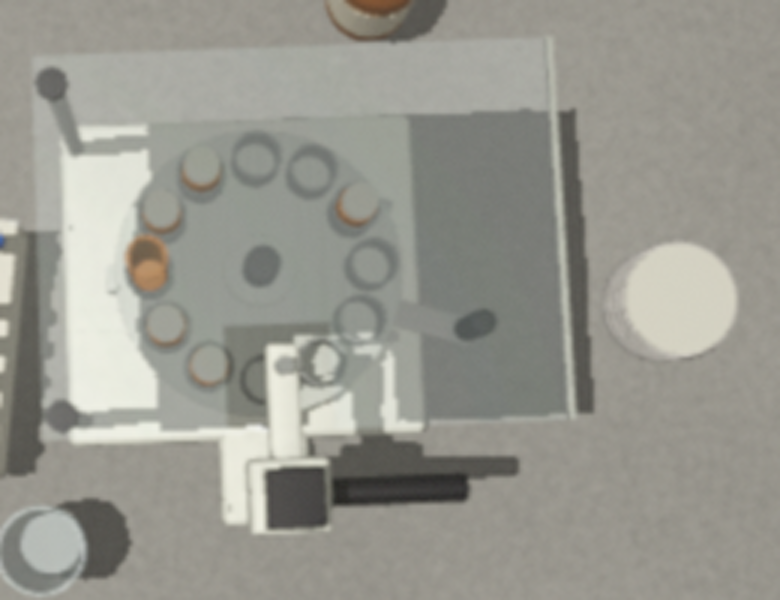

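View pics/scenez.png

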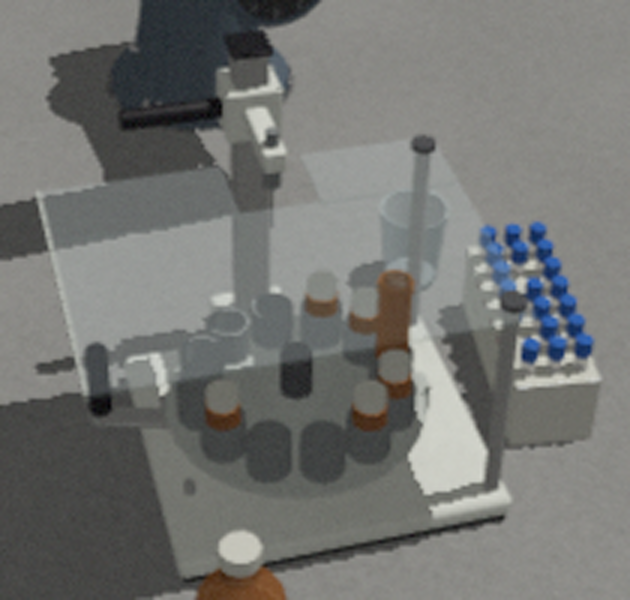

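```bash
cat > fit.py <<'E'
from h import *
for f in ['top0','scene0']:
    c=dict(np.load('pics/%s.npz'%f));W=cloud(c)
    m=(abs(W[...,2]-0.227)<0.008)&(W[...,0]>0.42)&(W[...,0]<0.8)&(abs(W[...,1])<0.3)
    m=cv2.morphologyEx(m.astype(np.uint8),cv2.MORPH_OPEN,np.ones((3,3)))
    n,l,st,_=cv2.connectedComponentsWithStats(m);k=1+np.argmax(st[1:,4]);m=l==k
    P=W[m][:,:3]; print(f,m.sum(),P[:,2].mean(),P.min(0),P.max(0))
    R=cv2.minAreaRect((P[:,:2]*1000).astype(np.float32));print(R)
    print(cv2.boxPoints(R))
E
python3 fit.py
```

```text
top0 21067 0.22558346678428745 [ 0.48549502 -0.20589831  0.21937344] [0.75911726 0.15520021 0.23482903]
((623.4794311523438, -25.795257568359375), (256.0554504394531, 347.6513366699219), 3.584261655807495)
[[ 484.8352   139.68657]
 [ 506.5691  -207.28474]
 [ 762.12366 -191.27708]
 [ 740.3898   155.69423]]
scene0 9403 0.22717659632177134 [ 0.48168895 -0.20871149  0.22099479] [0.76398002 0.15344922 0.23451441]
((621.6077270507812, -27.594314575195312), (264.9021301269531, 348.4822082519531), 3.7090134620666504)
[[ 478.16254  137.71367]
 [ 500.70563 -210.03862]
 [ 765.0529  -192.9023 ]
 [ 742.5098   154.84999]]
```

```bash
cat > model.py <<'E'
from h import *
O=np.array([.6195,-.009,0]);yaw=np.radians(93.6)
X=np.array([np.cos(yaw),np.sin(yaw),0]);Y=np.array([-np.sin(yaw),np.cos(yaw),0])
def w(x,y,z): return O+X*x/1000+Y*y/1000+np.array([0,0,z/1000])
E
python3 - <<'E'
from model import *
def ang(a,r=170): a=np.radians(a);return r*np.cos(a),r*np.sin(a)
gx,gy=-170*np.cos(np.radians(17)),170*np.sin(np.radians(17))
for f,(u0,v0) in dict(top0=(220,100),scene0=(160,120)).items():
    c=dict(np.load('pics/%s.npz'%f)); im=cv2.imread('pics/%s.png'%f)
    im=cv2.resize(im[v0:v0+200,u0:u0+260],None,fx=3,fy=3,interpolation=cv2.INTER_CUBIC)
    def pt(p,col,r=2): q=(proj(c,p)-[u0,v0]+.5)*3; cv2.circle(im,(int(q[0]),int(q[1])),r,col,-1)
    for z in (38,110): pt(w(gx,gy,z),(0,0,255),4)
    for a in range(0,360,30): pt(w(*ang(a+90,85),96),(0,255,0))
    for a in range(0,360,4): pt(w(*ang(a,113),60),(255,0,0),1)
    pt(w(0,85,195),(0,255,255),3)
    for h in(265,270): pt(w(0,0,26),(255,255,0));
    for a in (210,240,270,300,330): pt(w(*ang(a+90,85),180),(255,0,255),3)
    for xy in ((-190,-130),(-190,125),(155,-130),(155,125)): pt(w(*xy,224),(0,128,255),3)
    cv2.imwrite('pics/ov_%s.png'%f,im)
E
```

```text
(no output)
```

View pics/ov_top0.png

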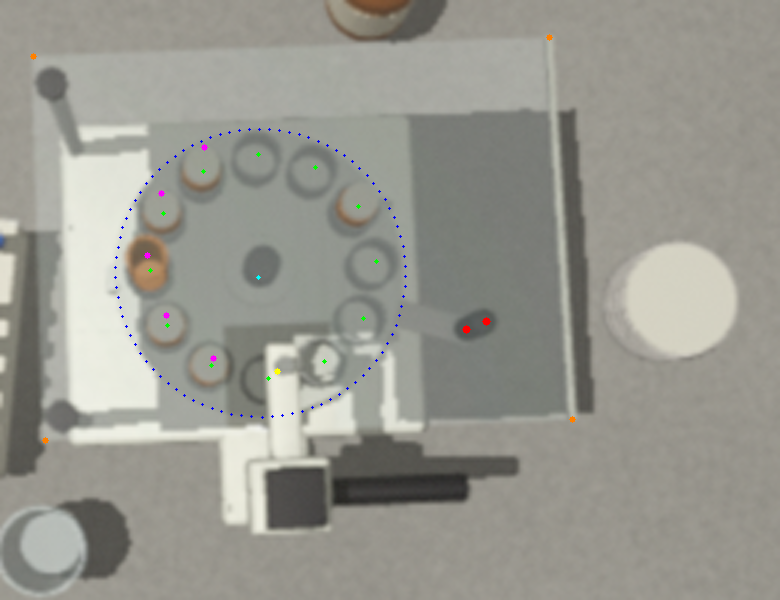

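View pics/ov_scene0.png

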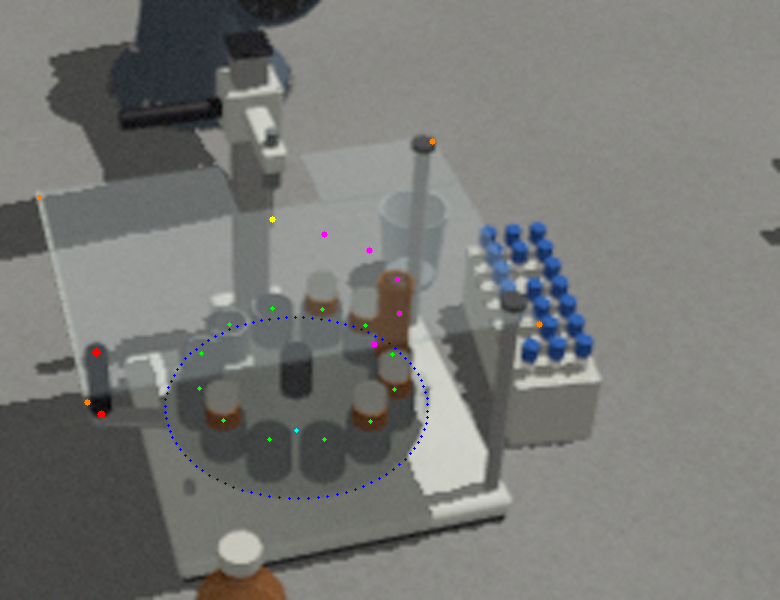

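```bash
cat > ori.py <<'E'
from model import *
from scipy.spatial.transform import Rotation as Ro
s=bot.read_state();q=s['joint_positions']
def chain(q): return Ro.from_euler('ZYZYZ',[q[0],q[1]+q[2],q[3],q[4],q[5]],degrees=True)
C=chain(q).inv()*Ro.from_matrix(s['tcp_rot'])
def target(lean,flip=False,dyaw=0):
    c,sn=np.cos(np.radians(lean)),np.sin(np.radians(lean));Z=np.array([0,0,1.])
    z=X*sn-Z*c; x=-X*c-Z*sn; y=Y
    if flip:x,y=-x,-y
    return Ro.from_matrix(np.c_[x,y,z])
if __name__=='__main__':
  print(C.as_rotvec(degrees=True))
  for fl in(0,1):
   for lean in(0,35,40,45):
    for q1 in(-60,-40,-25,-10):
     for q23 in (100,125):
      r=Ro.from_euler('ZY',[q1,q23],degrees=True).inv()*target(lean,fl)*C.inv()
      a=r.as_euler('ZYZ',degrees=True); b=[a[0]+180,-a[1],a[2]+180]
      print(fl,lean,q1,q23,np.round(a,0),)
E
python3 ori.py; python3 -c "
from h import *
c=vision.capture('wrist');print(np.round(c['hand_eye'],3).tolist())"
```

```text
[[0.0, -0.968, -0.25, 0.067], [1.0, 0.0, -0.0, 0.001], [0.0, -0.25, 0.968, -0.161], [0.0, 0.0, 0.0, 1.0]]Traceback (most recent call last):
  File "ori.py", line 5, in <module>
    C=chain(q).inv()*Ro.from_matrix(s['tcp_rot'])
      ~~~~~^^^
  File "ori.py", line 4, in chain
    def chain(q): return Ro.from_euler('ZYZYZ',[q[0],q[1]+q[2],q[3],q[4],q[5]],degrees=True)
                         ~~~~~~~~~~~~~^^^^^^^^^^^^^^^^^^^^^^^^^^^^^^^^^^^^^^^^^^^^^^^^^^^^^^
  File "scipy/spatial/transform/_rotation.pyx", line 1413, in scipy.spatial.transform._rotation.Rotation.from_euler
ValueError: Expected axis specification to be a non-empty string of upto 3 characters, got ZYZYZ
```

```bash
sed -i "s/return Ro.from_euler('ZYZYZ'.*/return Ro.from_euler('ZY',[q[0],q[1]+q[2]],degrees=True)*Ro.from_euler('ZYZ',q[3:],degrees=True)/" ori.py; python3 ori.py
```

```text
[-2.68385763e-14 -1.40894332e-14  9.00000000e+01]
0 0 -60 100 [  0.  80. 116.]
0 0 -60 125 [  0.  55. 116.]
0 0 -40 100 [  0.  80. 136.]
0 0 -40 125 [  0.  55. 136.]
0 0 -25 100 [  0.  80. 151.]
0 0 -25 125 [  0.  55. 151.]
0 0 -10 100 [  0.  80. 166.]
0 0 -10 125 [  0.  55. 166.]
0 35 -60 100 [ 16. 111. 118.]
0 35 -60 125 [ 15.  87. 111.]
0 35 -40 100 [ 25. 104. 137.]
0 35 -40 125 [ 25.  82. 127.]
0 35 -25 100 [ 31.  97. 151.]
0 35 -25 125 [ 31.  76. 138.]
0 35 -10 100 [ 34.  89. 163.]
0 35 -10 125 [ 37.  69. 149.]
0 40 -60 100 [ 18. 116. 119.]
0 40 -60 125 [ 17.  92. 111.]
0 40 -40 100 [ 29. 108. 138.]
0 40 -40 125 [ 28.  86. 127.]
0 40 -25 100 [ 35. 100. 151.]
0 40 -25 125 [ 35.  79. 137.]
0 40 -10 100 [ 39.  91. 163.]
0 40 -10 125 [ 41.  72. 147.]
0 45 -60 100 [ 21. 120. 120.]
0 45 -60 125 [ 18.  97. 112.]
0 45 -40 100 [ 33. 111. 140.]
0 45 -40 125 [ 31.  90. 126.]
0 45 -25 100 [ 39. 102. 152.]
0 45 -25 125 [ 39.  83. 136.]
0 45 -10 100 [ 43.  92. 163.]
0 45 -10 125 [ 46.  74. 146.]
1 0 -60 100 [ -0.  80. -64.]
1 0 -60 125 [ -0.  55. -64.]
1 0 -40 100 [ -0.  80. -44.]
1 0 -40 125
[... 153 characters left out ...]
111. -62.]
1 35 -60 125 [ 15.  87. -69.]
1 35 -40 100 [ 25. 104. -43.]
1 35 -40 125 [ 25.  82. -53.]
1 35 -25 100 [ 31.  97. -29.]
1 35 -25 125 [ 31.  76. -42.]
1 35 -10 100 [ 34.  89. -17.]
1 35 -10 125 [ 37.  69. -31.]
1 40 -60 100 [ 18. 116. -61.]
1 40 -60 125 [ 17.  92. -69.]
1 40 -40 100 [ 29. 108. -42.]
1 40 -40 125 [ 28.  86. -53.]
1 40 -25 100 [ 35. 100. -29.]
1 40 -25 125 [ 35.  79. -43.]
1 40 -10 100 [ 39.  91. -17.]
1 40 -10 125 [ 41.  72. -33.]
1 45 -60 100 [ 21. 120. -60.]
1 45 -60 125 [ 18.  97. -68.]
1 45 -40 100 [ 33. 111. -40.]
1 45 -40 125 [ 31.  90. -54.]
1 45 -25 100 [ 39. 102. -28.]
1 45 -25 125 [ 39.  83. -44.]
1 45 -10 100 [ 43.  92. -17.]
1 45 -10 125 [ 46.  74. -34.]
```

>>> move_arm([
  {"hand": 0,"z": -1},
  {"hand": 0,"z": -1},
  {"hand": 0,"z": -1},
  {"hand": 0,"x": 0.97,"y": -0.17,"z": -0.4},
  {"hand": 0,"x": 0.97,"y": -0.17,"z": -0.4},
  {"hand": 0,"x": 0.97,"y": -0.17,"z": -0.4},
  {"hand": 0,"x": 0.97,"y": -0.17,"z": -0.4},
  {"hand": 0,"x": 0.97,"y": -0.17,"z": -0.4},
  {"hand": 0,"x": 0.97,"y": -0.17,"z": -0.4},
  {"hand": 0,"x": 0.97,"y": -0.17,"z": -0.4},
  {"hand": 0,"x": 0.97,"y": -0.17,"z": -0.4},
  {"hand": 0,"x": 0.97,"y": -0.17,"z": -0.4},
  {"hand": 0,"x": 0.97,"y": -0.17,"z": -0.4},
  {"hand": 0,"x": 0.97,"y": -0.17,"z": -0.4},
])

```text
schema error: expected keys hand, x, y, z, wx, wy, wz
```

```bash
cat > plan.py <<'E'
from ori import *
np.set_printoptions(suppress=True,precision=3)
def delta(P,R):
    s=bot.read_state();R0=Ro.from_matrix(s['tcp_rot'])
    d=R0.inv().apply(np.array(P)-s['position'])/0.025 if P is not None else None
    rv=(R0.inv()*R).as_rotvec(degrees=True) if R is not None else None
    return d,rv
def st():
    s=bot.read_state();p=s['position'];r=p-O
    print('t',s['time_s'],'q',np.round(s['joint_positions'],1),'p',p,'sampler',np.array([r@X,r@Y,p[2]])*1000,'F',s['force'],'op',s['opening'],'z',np.array(s['tcp_rot'])[:,2])
E
python3 - <<'E'
from plan import *
st(); print(delta(None,target(40)),(chain(bot.read_state()['joint_positions'])*C).magnitude())
E
```

```text
t 0.2 q [-80.1  30.3  82.1  -0.   67.7 -10.2] p [ 0.215 -0.586  0.222] sampler [-550.925  440.233  221.925] F [ 0.014 -0.489  0.385] op 0.9942643215590683 z [-0.     0.001 -1.   ]
(None, array([ 36.911, -27.55 , 101.604])) 3.140247338628565
```

All keys are needed in each row.

>>> move_arm([
  {"hand": 0,"x": 0,"y": 0,"z": -1,"wx": 0,"wy": 0,"wz": 0},
  {"hand": 0,"x": 0,"y": 0,"z": -1,"wx": 0,"wy": 0,"wz": 0},
  {"hand": 0,"x": 0,"y": 0,"z": -1,"wx": 0,"wy": 0,"wz": 0},
  {"hand": 0,"x": 0.97,"y": -0.17,"z": -0.4,"wx": 0,"wy": 0,"wz": 0},
  {"hand": 0,"x": 0.97,"y": -0.17,"z": -0.4,"wx": 0,"wy": 0,"wz": 0},
  {"hand": 0,"x": 0.97,"y": -0.17,"z": -0.4,"wx": 0,"wy": 0,"wz": 0},
  {"hand": 0,"x": 0.97,"y": -0.17,"z": -0.4,"wx": 0,"wy": 0,"wz": 0},
  {"hand": 0,"x": 0.97,"y": -0.17,"z": -0.4,"wx": 0,"wy": 0,"wz": 0},
  {"hand": 0,"x": 0.97,"y": -0.17,"z": -0.4,"wx": 0,"wy": 0,"wz": 0},
  {"hand": 0,"x": 0.97,"y": -0.17,"z": -0.4,"wx": 0,"wy": 0,"wz": 0},
  {"hand": 0,"x": 0.97,"y": -0.17,"z": -0.4,"wx": 0,"wy": 0,"wz": 0},
  {"hand": 0,"x": 0.97,"y": -0.17,"z": -0.4,"wx": 0,"wy": 0,"wz": 0},
  {"hand": 0,"x": 0.97,"y": -0.17,"z": -0.4,"wx": 0,"wy": 0,"wz": 0},
  {"hand": 0,"x": 0.97,"y": -0.17,"z": -0.4,"wx": 0,"wy": 0,"wz": 0},
])

```text
time_s: 1.6
position: [0.45, -0.4506, 0.4076]
tcp_rot: [[0.939, 0.344, -0.0], [0.344, -0.939, 0.001], [-0.0, -0.001, -1.0]]
force: [0.4, -0.5, -0.3]
opening: 0.007
```

```bash
sed -i 's/^s=bot.*/pass/; s/^C=.*/C=Ro.from_rotvec([0,0,90],degrees=True)/' ori.py; python3 - <<'E'
from plan import *
st(); print(delta(None,target(40)))
q=bot.read_state(); print(((chain(q['joint_positions'])*C).inv()*Ro.from_matrix(q['tcp_rot'])).magnitude())
E
```

```text
t 1.6 q [-55.1  23.2  64.9  -0.   91.9  14.8] p [ 0.45  -0.451  0.408] sampler [-430.055  196.937  407.626] F [ 0.361 -0.468 -0.332] op 0.006589085110715183 z [-0.     0.001 -1.   ]
(None, array([ 36.961, -27.566, 101.59 ]))
3.814544279006218e-16
```

>>> move_arm([
  {"hand": 0,"x": 0,"y": 0,"z": 0,"wx": 2.64,"wy": -1.97,"wz": 7.26},
  {"hand": 0,"x": 0,"y": 0,"z": 0,"wx": 2.64,"wy": -1.97,"wz": 7.26},
  {"hand": 0,"x": 0,"y": 0,"z": 0,"wx": 2.64,"wy": -1.97,"wz": 7.26},
  {"hand": 0,"x": 0,"y": 0,"z": 0,"wx": 2.64,"wy": -1.97,"wz": 7.26},
  {"hand": 0,"x": 0,"y": 0,"z": 0,"wx": 2.64,"wy": -1.97,"wz": 7.26},
  {"hand": 0,"x": 0,"y": 0,"z": 0,"wx": 2.64,"wy": -1.97,"wz": 7.26},
  {"hand": 0,"x": 0,"y": 0,"z": 0,"wx": 2.64,"wy": -1.97,"wz": 7.26},
  {"hand": 0,"x": 0,"y": 0,"z": 0,"wx": 2.64,"wy": -1.97,"wz": 7.26},
  {"hand": 0,"x": 0,"y": 0,"z": 0,"wx": 2.64,"wy": -1.97,"wz": 7.26},
  {"hand": 0,"x": 0,"y": 0,"z": 0,"wx": 2.64,"wy": -1.97,"wz": 7.26},
  {"hand": 0,"x": 0,"y": 0,"z": 0,"wx": 2.64,"wy": -1.97,"wz": 7.26},
  {"hand": 0,"x": 0,"y": 0,"z": 0,"wx": 2.64,"wy": -1.97,"wz": 7.26},
  {"hand": 0,"x": 0,"y": 0,"z": 0,"wx": 2.64,"wy": -1.97,"wz": 7.26},
  {"hand": 0,"x": 0,"y": 0,"z": 0,"wx": 2.64,"wy": -1.97,"wz": 7.26},
  {"hand": 0,"x": 0,"y": 0,"z": 0,"wx": 0,"wy": 0,"wz": 0},
])

```text
time_s: 3.1
position: [0.448, -0.4524, 0.4059]
tcp_rot: [[0.044, -0.998, -0.039], [-0.763, -0.059, 0.643], [-0.644, 0.002, -0.765]]
force: [-0.1, 0.5, -0.5]
opening: 0.005
```

```bash
python3 - <<'E'
from plan import *
R=target(40);P1=w(-153,95,69);P0=P1-0.15*R.as_matrix()[:,2]
st(); print(delta(P0,R),P0,P1); print(delta(P1,R)); cap('scene','scene1'); cap('wrist','wrist1')
E
```

```text
t 3.1 q [-62.7  41.2  43.5  20.2 131.1 122.4] p [ 0.448 -0.452  0.406] sampler [-431.728  198.999  405.947] F [-0.059  0.469 -0.466] op 0.004655299942027782 z [-0.039  0.643 -0.765]
(array([ 0.131, -4.149, 11.495]), array([-0.057,  0.117, -0.205])) [ 0.54  -0.264  0.184] [ 0.534 -0.168  0.069]
(array([ 0.144, -4.143, 17.495]), array([-0.057,  0.117, -0.205]))
```

View pics/scene1.png

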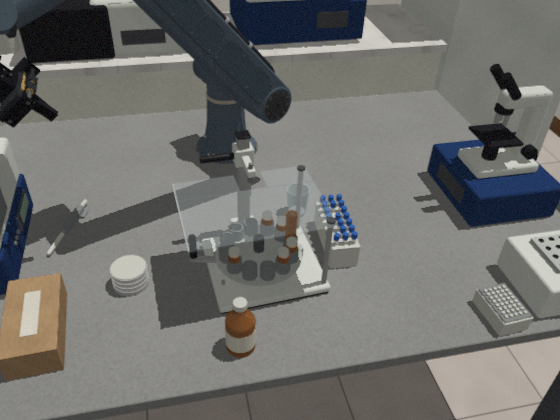

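View pics/wrist1.png

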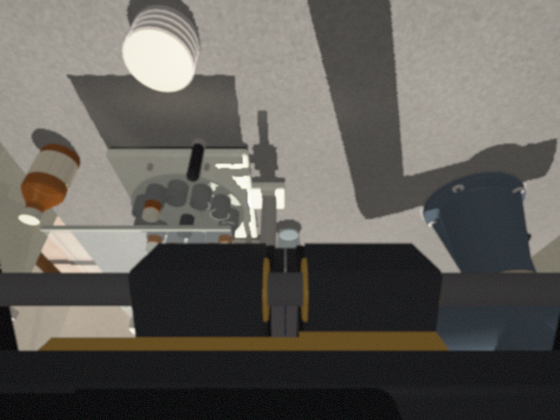

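>>> move_arm([
  {"hand": 0,"x": 0,"y": -0.83,"z": 0,"wx": 0,"wy": 0,"wz": 0},
  {"hand": 0,"x": 0,"y": -0.83,"z": 0,"wx": 0,"wy": 0,"wz": 0},
  {"hand": 0,"x": 0,"y": -0.83,"z": 0,"wx": 0,"wy": 0,"wz": 0},
  {"hand": 0,"x": 0,"y": -0.83,"z": 0,"wx": 0,"wy": 0,"wz": 0},
  {"hand": 0,"x": 0,"y": -0.83,"z": 0,"wx": 0,"wy": 0,"wz": 0},
  {"hand": 0,"x": 0,"y": 0,"z": 0.96,"wx": 0,"wy": 0,"wz": 0},
  {"hand": 0,"x": 0,"y": 0,"z": 0.96,"wx": 0,"wy": 0,"wz": 0},
  {"hand": 0,"x": 0,"y": 0,"z": 0.96,"wx": 0,"wy": 0,"wz": 0},
  {"hand": 0,"x": 0,"y": 0,"z": 0.96,"wx": 0,"wy": 0,"wz": 0},
  {"hand": 0,"x": 0,"y": 0,"z": 0.96,"wx": 0,"wy": 0,"wz": 0},
  {"hand": 0,"x": 0,"y": 0,"z": 0.96,"wx": 0,"wy": 0,"wz": 0},
  {"hand": 0,"x": 0,"y": 0,"z": 0.96,"wx": 0,"wy": 0,"wz": 0},
  {"hand": 0,"x": 0,"y": 0,"z": 0.96,"wx": 0,"wy": 0,"wz": 0},
  {"hand": 0,"x": 0,"y": 0,"z": 0.96,"wx": 0,"wy": 0,"wz": 0},
  {"hand": 0,"x": 0,"y": 0,"z": 0.96,"wx": 0,"wy": 0,"wz": 0},
  {"hand": 0,"x": 0,"y": 0,"z": 0.96,"wx": 0,"wy": 0,"wz": 0},
  {"hand": 0,"x": 0,"y": 0,"z": 0.96,"wx": 0,"wy": 0,"wz": 0},
])

```text
time_s: 4.9
position: [0.5418, -0.2592, 0.1867]
tcp_rot: [[0.052, -0.998, -0.041], [-0.766, -0.066, 0.639], [-0.641, -0.002, -0.768]]
force: [-0.4, 0.2, 0.4]
opening: 0.007
```

```bash
python3 - <<'E'
from plan import *
R=target(40);P1=w(-153,95,69)
st(); print(delta(P1,R)); cap('scene','scene2'); c=cap('wrist','wrist2')
gx,gy=-170*np.cos(np.radians(17)),170*np.sin(np.radians(17))
im=cv2.imread('pics/wrist2.png')
for p in [w(gx,gy,38),w(gx,gy,110),w(-190,-130,222),w(-190,125,222),w(0,85,195)]:
    q=proj(c,p);print(q);cv2.circle(im,(int(q[0]),int(q[1])),3,(0,0,255),-1)
cv2.imwrite('pics/wrist2.png',im)
E
```

```text
t 4.9 q [-48.3  43.9  72.5  23.4  96.3 123.6] p [ 0.542 -0.259  0.187] sampler [-244.839   93.222  186.665] F [-0.364  0.234  0.439] op 0.007352510666510932 z [-0.041  0.639 -0.768]
(array([0.195, 0.069, 5.967]), array([ 0.026, -0.156,  0.229]))
[233.492 163.389]
[226.282 229.962]
[-131.729  376.62 ]
[339.175 374.739]
[273.651 385.692]
```

View pics/scene2.png

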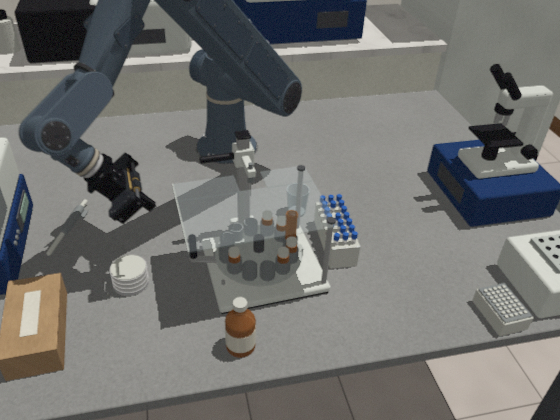

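View pics/wrist2.png

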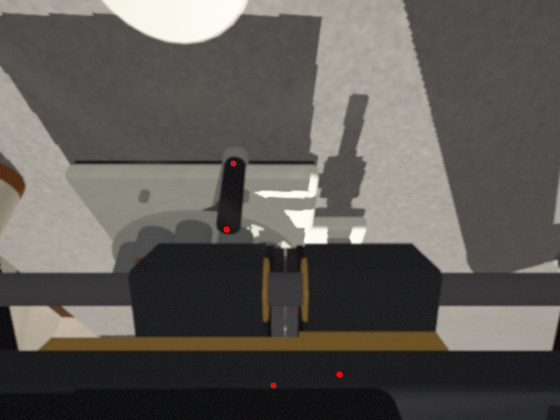

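>>> move_arm([
  {"hand": 0,"x": 0.03,"y": 0,"z": 0.85,"wx": 0,"wy": 0,"wz": 0},
  {"hand": 0,"x": 0.03,"y": 0,"z": 0.85,"wx": 0,"wy": 0,"wz": 0},
  {"hand": 0,"x": 0.03,"y": 0,"z": 0.85,"wx": 0,"wy": 0,"wz": 0},
  {"hand": 0,"x": 0.03,"y": 0,"z": 0.85,"wx": 0,"wy": 0,"wz": 0},
  {"hand": 0,"x": 0.03,"y": 0,"z": 0.85,"wx": 0,"wy": 0,"wz": 0},
  {"hand": 0,"x": 0.03,"y": 0,"z": 0.85,"wx": 0,"wy": 0,"wz": 0},
  {"hand": 0,"x": 0.03,"y": 0,"z": 0.85,"wx": 0,"wy": 0,"wz": 0},
  {"hand": 0,"x": 0,"y": 0,"z": 0,"wx": 0,"wy": 0,"wz": 0},
])

```text
time_s: 5.8
position: [0.5352, -0.1674, 0.0689]
tcp_rot: [[0.049, -0.998, -0.043], [-0.764, -0.066, 0.642], [-0.644, 0.001, -0.765]]
force: [-0.2, -0.1, -0.2]
opening: 0.003
```

```bash
python3 - <<'E'
from plan import *
R=target(40);P1=w(-153,95,69)
st(); print(delta(P1,R)); cap('scene','scene3'); c=cap('wrist','wrist3'); cap('top','top3')
E
```

```text
t 5.8 q [-43.3  49.4  84.7  26.5  78.9 120. ] p [ 0.535 -0.167  0.069] sampler [-152.826   94.092   68.862] F [-0.227 -0.144 -0.167] op 0.002837377826908332 z [-0.043  0.642 -0.765]
(array([ 0.002,  0.036, -0.009]), array([0.16 , 0.078, 0.072]))
```

View pics/scene3.png

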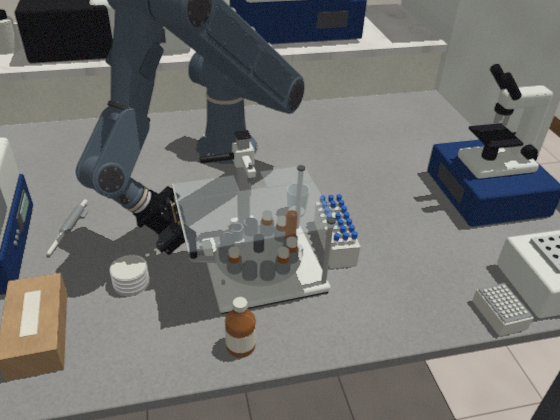

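View pics/top3.png

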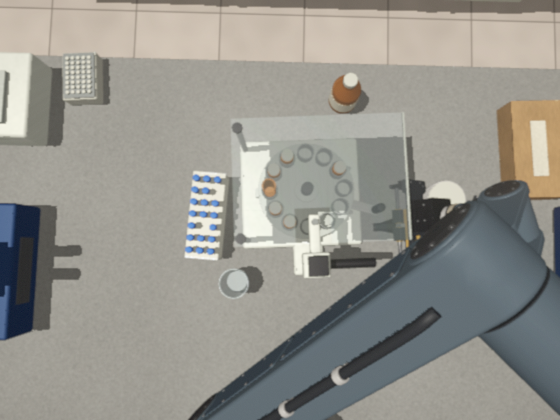

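View pics/wrist3.png

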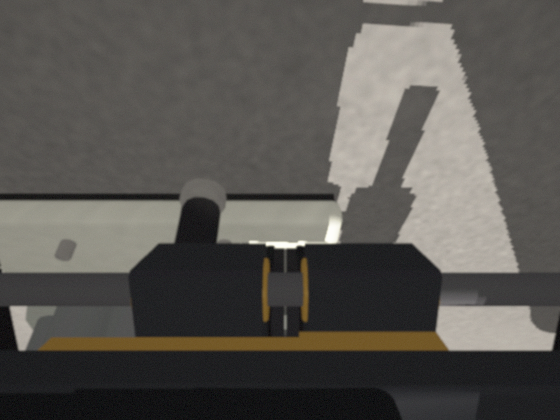

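>>> move_arm([
  {"hand": 0,"x": 0,"y": -0.3,"z": 0,"wx": 0,"wy": 0,"wz": 0},
  {"hand": 0,"x": 0,"y": -0.3,"z": 0,"wx": 0,"wy": 0,"wz": 0},
  {"hand": 0,"x": 0,"y": -0.3,"z": 0,"wx": 0,"wy": 0,"wz": 0},
  {"hand": 0,"x": 0,"y": -0.3,"z": 0,"wx": 0,"wy": 0,"wz": 0},
  {"hand": 0,"x": 0,"y": 0,"z": 0,"wx": 0,"wy": 0,"wz": 0},
])

```text
time_s: 6.45
position: [0.5667, -0.1678, 0.0694]
tcp_rot: [[0.049, -0.998, -0.039], [-0.766, -0.063, 0.64], [-0.641, -0.001, -0.768]]
force: [-1.1, -2.7, 0.9]
opening: 0.006
```

```bash
python3 - <<'E'
from plan import *
st(); c=cap('wrist','wrist4')
E
```

```text
t 6.45 q [-41.5  50.6  80.6  27.4  80.6 122.6] p [ 0.567 -0.168  0.069] sampler [-155.123   62.649   69.407] F [-1.08  -2.732  0.926] op 0.006314932223120255 z [-0.039  0.64  -0.768]
```

View pics/wrist4.png

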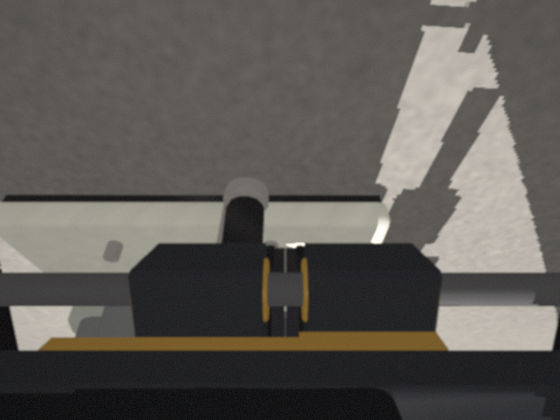

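>>> move_arm([
  {"hand": 0,"x": 0,"y": -0.3,"z": 0,"wx": 0,"wy": 0,"wz": 0},
  {"hand": 0,"x": 0,"y": -0.3,"z": 0,"wx": 0,"wy": 0,"wz": 0},
  {"hand": 0,"x": 0,"y": -0.3,"z": 0,"wx": 0,"wy": 0,"wz": 0},
])

```text
time_s: 6.8
position: [0.5873, -0.1676, 0.069]
tcp_rot: [[0.047, -0.998, -0.041], [-0.767, -0.062, 0.639], [-0.64, 0.002, -0.768]]
force: [-4.7, -6.0, 0.6]
opening: 0.005
```

```bash
python3 - <<'E'
from plan import *
st(); c=cap('wrist','wrist5');cap('top','top5')
im=cv2.imread('pics/top5.png')[100:300,220:480]; cv2.imwrite('pics/top5z.png',cv2.resize(im,None,fx=3,fy=3,interpolation=cv2.INTER_CUBIC))
E
```

```text
t 6.8 q [-40.3  51.6  77.6  27.7  81.9 124.5] p [ 0.587 -0.168  0.069] sampler [-156.258   42.119   69.038] F [-4.696 -6.022  0.639] op 0.005313793669173139 z [-0.041  0.639 -0.768]
```

View pics/wrist5.png

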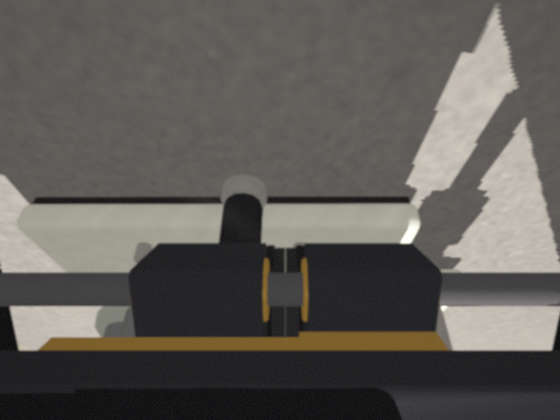

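View pics/top5z.png

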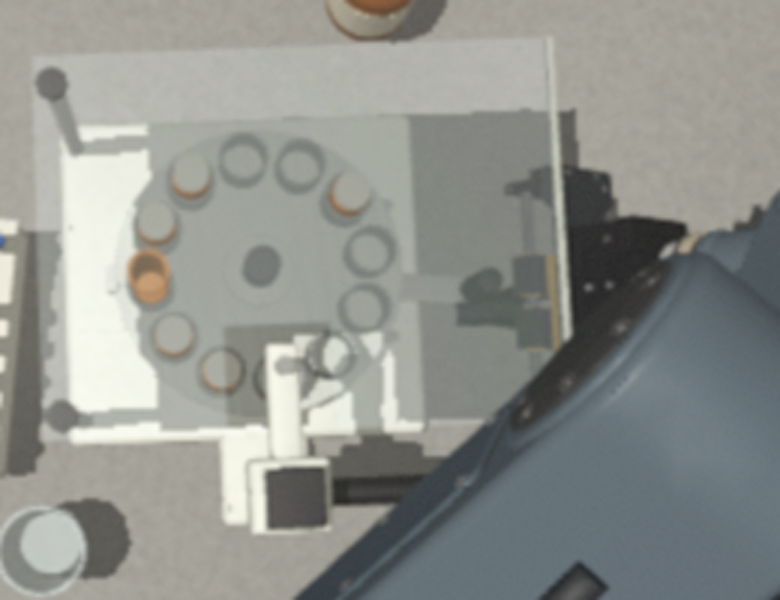

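>>> move_arm([
  {"hand": 0,"x": 0,"y": -0.36,"z": 0,"wx": 0,"wy": 0,"wz": 0},
  {"hand": 0,"x": 0,"y": -0.36,"z": 0,"wx": 0,"wy": 0,"wz": 0},
  {"hand": 0,"x": 0,"y": -0.36,"z": 0,"wx": 0,"wy": 0,"wz": 0},
  {"hand": 0,"x": 0,"y": -0.36,"z": 0,"wx": 0,"wy": 0,"wz": 0},
  {"hand": 0,"x": 0,"y": -0.36,"z": 0,"wx": 0,"wy": 0,"wz": 0},
  {"hand": 0,"x": 0,"y": -0.36,"z": 0,"wx": 0,"wy": 0,"wz": 0},
])

```text
time_s: 7.5
position: [0.6409, -0.162, 0.0692]
tcp_rot: [[0.046, -0.998, -0.042], [-0.764, -0.063, 0.642], [-0.644, 0.003, -0.765]]
force: [-3.9, -1.4, -0.2]
opening: 0.005
```

```bash
python3 - <<'E'
from plan import *
st(); c=cap('scene','scene6')
E
```

```text
t 7.5 q [-37.3  54.3  69.9  29.1  85.4 129. ] p [ 0.641 -0.162  0.069] sampler [-154.028  -11.758   69.205] F [-3.899 -1.376 -0.199] op 0.005137520014485751 z [-0.042  0.642 -0.765]
```

View pics/scene6.png

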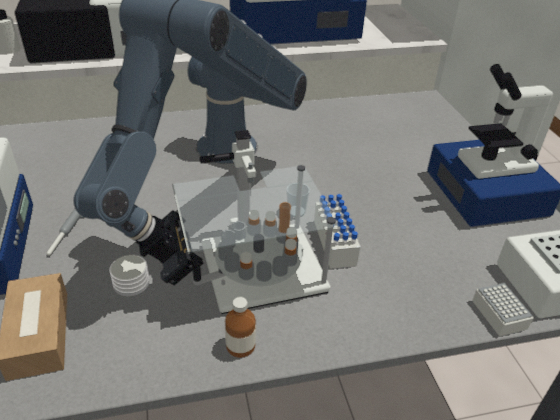

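Moving well (tube now at about (284,215)). I'll finish the stroke in small steps until the stop is felt.

>>> move_arm([
  {"hand": 0,"x": 0,"y": -0.2,"z": 0,"wx": 0,"wy": 0,"wz": 0},
  {"hand": 0,"x": 0,"y": -0.2,"z": 0,"wx": 0,"wy": 0,"wz": 0},
  {"hand": 0,"x": 0,"y": -0.16,"z": 0,"wx": 0,"wy": 0,"wz": 0},
  {"hand": 0,"x": 0,"y": 0,"z": 0,"wx": 0,"wy": 0,"wz": 0},
])

```text
time_s: 7.95
position: [0.6562, -0.1607, 0.0693]
tcp_rot: [[0.048, -0.998, -0.04], [-0.764, -0.063, 0.642], [-0.643, 0.0, -0.766]]
force: [-2.9, 1.0, 0.2]
opening: 0.005
```

```bash
python3 - <<'E'
from plan import *
st()
E
```

```text
t 7.95 q [-36.5  55.   67.7  29.5  86.2 130.1] p [ 0.656 -0.161  0.069] sampler [-153.659  -27.102   69.273] F [-2.867  1.049  0.248] op 0.0049166702793867565 z [-0.04   0.642 -0.766]
```

>>> move_arm([
  {"hand": 0,"x": 0,"y": -0.12,"z": 0,"wx": 0,"wy": 0,"wz": 0},
  {"hand": 0,"x": 0,"y": -0.08,"z": 0,"wx": 0,"wy": 0,"wz": 0},
  {"hand": 0,"x": 0,"y": 0,"z": 0,"wx": 0,"wy": 0,"wz": 0},
])

```text
time_s: 8.25
position: [0.6585, -0.1607, 0.0694]
tcp_rot: [[0.046, -0.998, -0.046], [-0.764, -0.065, 0.642], [-0.644, 0.005, -0.765]]
force: [-7.0, 0.5, 1.2]
opening: 0.002
```

```bash
python3 - <<'E'
from plan import *
st();cap('top','top7')
im=cv2.imread('pics/top7.png')[100:300,220:480]; cv2.imwrite('pics/top7z.png',cv2.resize(im,None,fx=3,fy=3,interpolation=cv2.INTER_CUBIC))
E
```

```text
t 8.25 q [-36.3  55.3  67.1  29.4  86.8 130.6] p [ 0.658 -0.161  0.069] sampler [-153.857  -29.397   69.354] F [-7.026  0.506  1.15 ] op 0.0024046054259818086 z [-0.046  0.642 -0.765]
```

View pics/top7z.png

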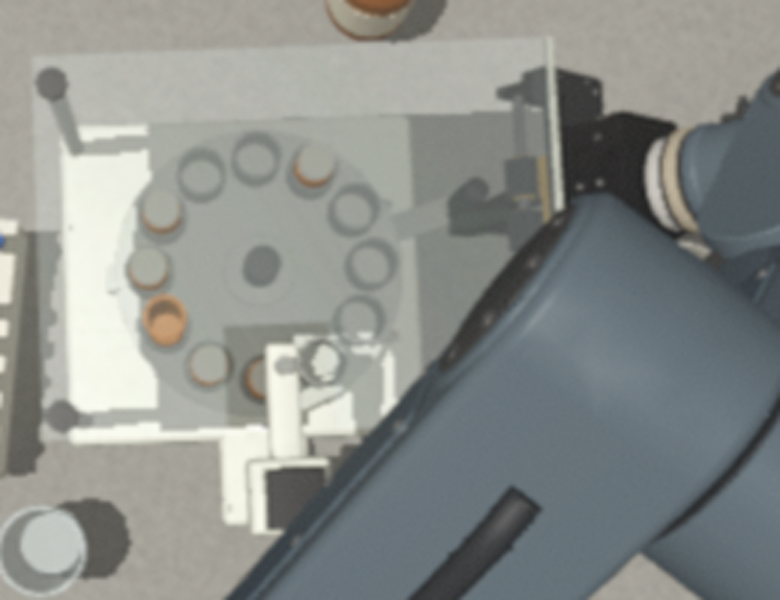

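>>> move_arm([
  {"hand": 0,"x": 0,"y": 0.3,"z": 0,"wx": 0,"wy": 0,"wz": 0},
  {"hand": 0,"x": 0,"y": 0.5,"z": 0,"wx": 0,"wy": 0,"wz": 0},
  {"hand": 0,"x": 0,"y": 0.5,"z": 0,"wx": 0,"wy": 0,"wz": 0},
  {"hand": 0,"x": 0,"y": 0.5,"z": 0,"wx": 0,"wy": 0,"wz": 0},
  {"hand": 0,"x": 0,"y": 0.5,"z": 0,"wx": 0,"wy": 0,"wz": 0},
  {"hand": 0,"x": 0,"y": 0.5,"z": 0,"wx": 0,"wy": 0,"wz": 0},
  {"hand": 0,"x": 0,"y": 0.5,"z": 0,"wx": 0,"wy": 0,"wz": 0},
  {"hand": 0,"x": 0,"y": 0.5,"z": 0,"wx": 0,"wy": 0,"wz": 0},
  {"hand": 0,"x": 0,"y": 0.5,"z": 0,"wx": 0,"wy": 0,"wz": 0},
  {"hand": 0,"x": 0,"y": 0.4,"z": 0,"wx": 0,"wy": 0,"wz": 0},
  {"hand": 0,"x": 0,"y": 0,"z": 0,"wx": 0,"wy": 0,"wz": 0},
  {"hand": 0,"x": 0,"y": 0,"z": 0,"wx": 0,"wy": 0,"wz": 0},
])

```text
time_s: 9.5
position: [0.5439, -0.1687, 0.0695]
tcp_rot: [[0.047, -0.998, -0.039], [-0.765, -0.061, 0.641], [-0.642, -0.001, -0.767]]
force: [1.4, -0.1, -0.5]
opening: 0.003
```

```bash
cat > look.py <<'E'
import sys
from plan import *
n=sys.argv[1]
st();cap('top','top'+n)
im=cv2.imread('pics/top%s.png'%n)[100:300,220:480]; cv2.imwrite('pics/top%sz.png'%n,cv2.resize(im,None,fx=3,fy=3,interpolation=cv2.INTER_CUBIC))
E
python3 look.py 8
```

```text
t 9.5 q [-42.9  49.6  83.6  26.8  79.3 120.7] p [ 0.544 -0.169  0.07 ] sampler [-154.621   85.484   69.54 ] F [ 1.409 -0.073 -0.526] op 0.002551390968955533 z [-0.039  0.641 -0.767]
```

View pics/top8z.png

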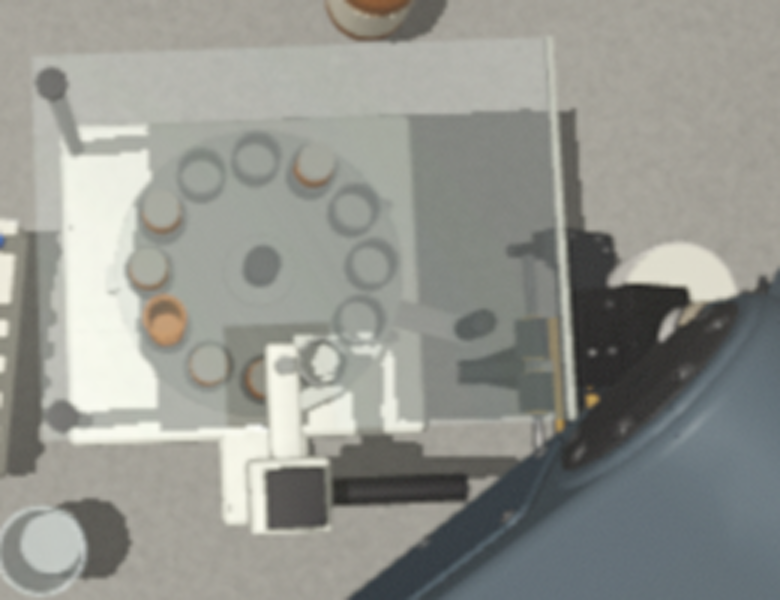

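Lever is back at rest at (475,324), and the cups sit exactly one place on. Second stroke.

>>> move_arm([
  {"hand": 0,"x": 0,"y": -0.36,"z": 0,"wx": 0,"wy": 0,"wz": 0},
  {"hand": 0,"x": 0,"y": -0.36,"z": 0,"wx": 0,"wy": 0,"wz": 0},
  {"hand": 0,"x": 0,"y": -0.36,"z": 0,"wx": 0,"wy": 0,"wz": 0},
  {"hand": 0,"x": 0,"y": -0.36,"z": 0,"wx": 0,"wy": 0,"wz": 0},
  {"hand": 0,"x": 0,"y": -0.36,"z": 0,"wx": 0,"wy": 0,"wz": 0},
  {"hand": 0,"x": 0,"y": -0.36,"z": 0,"wx": 0,"wy": 0,"wz": 0},
  {"hand": 0,"x": 0,"y": -0.36,"z": 0,"wx": 0,"wy": 0,"wz": 0},
  {"hand": 0,"x": 0,"y": -0.36,"z": 0,"wx": 0,"wy": 0,"wz": 0},
  {"hand": 0,"x": 0,"y": -0.36,"z": 0,"wx": 0,"wy": 0,"wz": 0},
  {"hand": 0,"x": 0,"y": -0.36,"z": 0,"wx": 0,"wy": 0,"wz": 0},
  {"hand": 0,"x": 0,"y": -0.36,"z": 0,"wx": 0,"wy": 0,"wz": 0},
  {"hand": 0,"x": 0,"y": -0.36,"z": 0,"wx": 0,"wy": 0,"wz": 0},
  {"hand": 0,"x": 0,"y": -0.2,"z": 0,"wx": 0,"wy": 0,"wz": 0},
  {"hand": 0,"x": 0,"y": -0.12,"z": 0,"wx": 0,"wy": 0,"wz": 0},
  {"hand": 0,"x": 0,"y": -0.1,"z": 0,"wx": 0,"wy": 0,"wz": 0},
  {"hand": 0,"x": 0,"y": 0,"z": 0,"wx": 0,"wy": 0,"wz": 0},
])

```text
time_s: 11.15
position: [0.6581, -0.1597, 0.0692]
tcp_rot: [[0.046, -0.998, -0.05], [-0.762, -0.067, 0.644], [-0.646, 0.008, -0.764]]
force: [-10.6, -0.1, 2.2]
opening: 0.005
```

```bash
python3 look.py 9
```

```text
t 11.15 q [-36.3  55.4  67.   29.4  87.  130.6] p [ 0.658 -0.16   0.069] sampler [-152.852  -29.06    69.171] F [-10.617  -0.077   2.174] op 0.004778032576855841 z [-0.05   0.644 -0.764]
```

View pics/top9z.png

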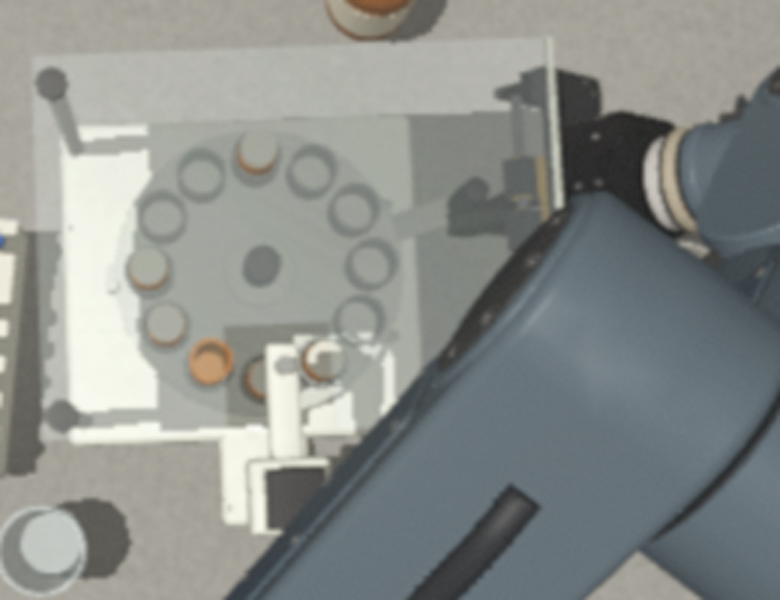

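Second stroke reached the stop; the tube is at (210,362), one place short of the needle. Back, then the third stroke.

>>> move_arm([
  {"hand": 0,"x": 0,"y": 0.3,"z": 0,"wx": 0,"wy": 0,"wz": 0},
  {"hand": 0,"x": 0,"y": 0.5,"z": 0,"wx": 0,"wy": 0,"wz": 0},
  {"hand": 0,"x": 0,"y": 0.5,"z": 0,"wx": 0,"wy": 0,"wz": 0},
  {"hand": 0,"x": 0,"y": 0.5,"z": 0,"wx": 0,"wy": 0,"wz": 0},
  {"hand": 0,"x": 0,"y": 0.5,"z": 0,"wx": 0,"wy": 0,"wz": 0},
  {"hand": 0,"x": 0,"y": 0.5,"z": 0,"wx": 0,"wy": 0,"wz": 0},
  {"hand": 0,"x": 0,"y": 0.5,"z": 0,"wx": 0,"wy": 0,"wz": 0},
  {"hand": 0,"x": 0,"y": 0.5,"z": 0,"wx": 0,"wy": 0,"wz": 0},
  {"hand": 0,"x": 0,"y": 0.5,"z": 0,"wx": 0,"wy": 0,"wz": 0},
  {"hand": 0,"x": 0,"y": 0.4,"z": 0,"wx": 0,"wy": 0,"wz": 0},
  {"hand": 0,"x": 0,"y": 0,"z": 0,"wx": 0,"wy": 0,"wz": 0},
  {"hand": 0,"x": 0,"y": 0,"z": 0,"wx": 0,"wy": 0,"wz": 0},
])

```text
time_s: 12.4
position: [0.545, -0.1687, 0.0696]
tcp_rot: [[0.047, -0.998, -0.039], [-0.765, -0.061, 0.641], [-0.642, -0.001, -0.767]]
force: [-0.3, 0.4, -0.4]
opening: 0.004
```

```bash
python3 look.py 10
```

```text
t 12.4 q [-42.8  49.7  83.5  26.9  79.3 120.8] p [ 0.545 -0.169  0.07 ] sampler [-154.664   84.383   69.556] F [-0.291  0.434 -0.425] op 0.004320564337634132 z [-0.039  0.641 -0.767]
```

View pics/top10z.png

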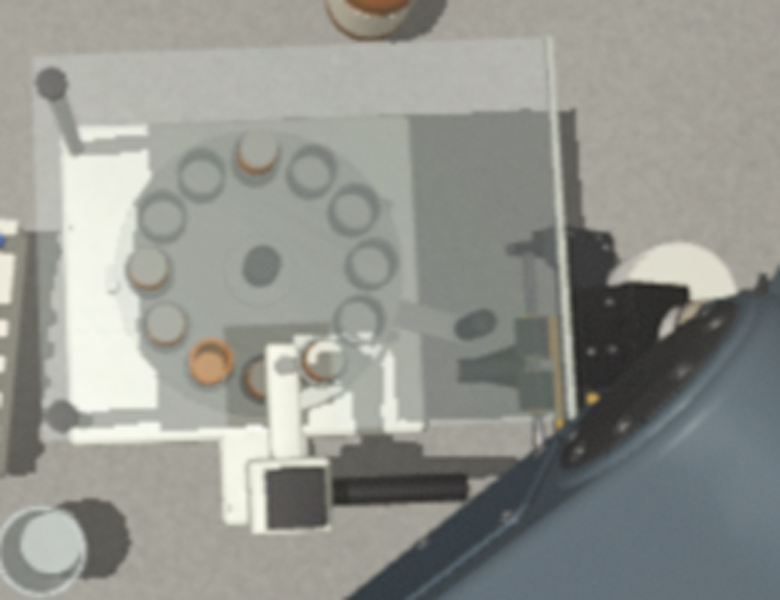

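Lever at rest again, so I'll do stroke three.

>>> move_arm([
  {"hand": 0,"x": 0,"y": -0.36,"z": 0,"wx": 0,"wy": 0,"wz": 0},
  {"hand": 0,"x": 0,"y": -0.36,"z": 0,"wx": 0,"wy": 0,"wz": 0},
  {"hand": 0,"x": 0,"y": -0.36,"z": 0,"wx": 0,"wy": 0,"wz": 0},
  {"hand": 0,"x": 0,"y": -0.36,"z": 0,"wx": 0,"wy": 0,"wz": 0},
  {"hand": 0,"x": 0,"y": -0.36,"z": 0,"wx": 0,"wy": 0,"wz": 0},
  {"hand": 0,"x": 0,"y": -0.36,"z": 0,"wx": 0,"wy": 0,"wz": 0},
  {"hand": 0,"x": 0,"y": -0.36,"z": 0,"wx": 0,"wy": 0,"wz": 0},
  {"hand": 0,"x": 0,"y": -0.36,"z": 0,"wx": 0,"wy": 0,"wz": 0},
  {"hand": 0,"x": 0,"y": -0.36,"z": 0,"wx": 0,"wy": 0,"wz": 0},
  {"hand": 0,"x": 0,"y": -0.36,"z": 0,"wx": 0,"wy": 0,"wz": 0},
  {"hand": 0,"x": 0,"y": -0.36,"z": 0,"wx": 0,"wy": 0,"wz": 0},
  {"hand": 0,"x": 0,"y": -0.36,"z": 0,"wx": 0,"wy": 0,"wz": 0},
  {"hand": 0,"x": 0,"y": -0.2,"z": 0,"wx": 0,"wy": 0,"wz": 0},
  {"hand": 0,"x": 0,"y": -0.1,"z": 0,"wx": 0,"wy": 0,"wz": 0},
  {"hand": 0,"x": 0,"y": -0.08,"z": 0,"wx": 0,"wy": 0,"wz": 0},
  {"hand": 0,"x": 0,"y": 0,"z": 0,"wx": 0,"wy": 0,"wz": 0},
])

```text
time_s: 14.05
position: [0.6581, -0.1596, 0.0692]
tcp_rot: [[0.046, -0.998, -0.05], [-0.762, -0.067, 0.644], [-0.646, 0.008, -0.764]]
force: [-10.8, -0.0, 0.6]
opening: 0.005
```

```bash
python3 look.py 11
```

```text
t 14.05 q [-36.3  55.4  67.   29.4  87.  130.6] p [ 0.658 -0.16   0.069] sampler [-152.757  -29.038   69.16 ] F [-10.761  -0.019   0.605] op 0.005282937592772054 z [-0.05   0.644 -0.764]
```

View pics/top11z.png

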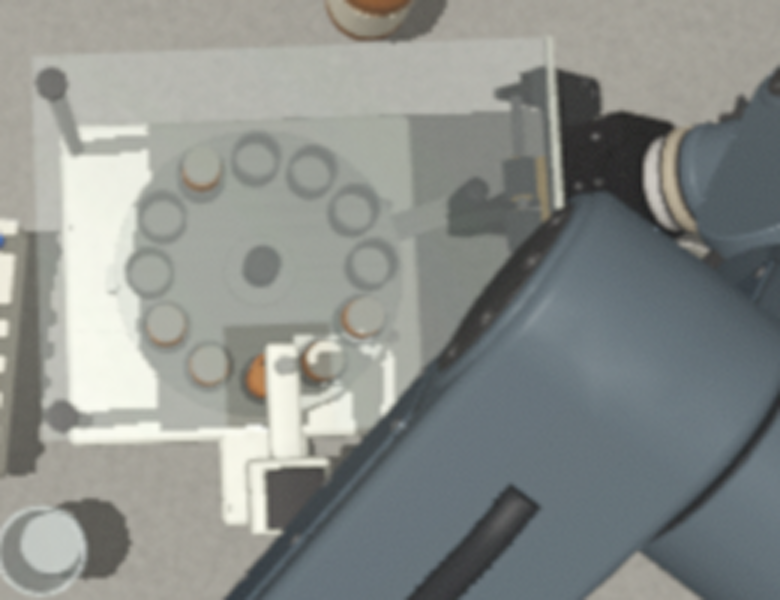

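The tube is now under the needle arm at (262,378). Returning the lever, then backing out along the tool axis.

>>> move_arm([
  {"hand": 0,"x": 0,"y": 0.3,"z": 0,"wx": 0,"wy": 0,"wz": 0},
  {"hand": 0,"x": 0,"y": 0.5,"z": 0,"wx": 0,"wy": 0,"wz": 0},
  {"hand": 0,"x": 0,"y": 0.5,"z": 0,"wx": 0,"wy": 0,"wz": 0},
  {"hand": 0,"x": 0,"y": 0.5,"z": 0,"wx": 0,"wy": 0,"wz": 0},
  {"hand": 0,"x": 0,"y": 0.5,"z": 0,"wx": 0,"wy": 0,"wz": 0},
  {"hand": 0,"x": 0,"y": 0.5,"z": 0,"wx": 0,"wy": 0,"wz": 0},
  {"hand": 0,"x": 0,"y": 0.5,"z": 0,"wx": 0,"wy": 0,"wz": 0},
  {"hand": 0,"x": 0,"y": 0.5,"z": 0,"wx": 0,"wy": 0,"wz": 0},
  {"hand": 0,"x": 0,"y": 0.5,"z": 0,"wx": 0,"wy": 0,"wz": 0},
  {"hand": 0,"x": 0,"y": 0.5,"z": 0,"wx": 0,"wy": 0,"wz": 0},
  {"hand": 0,"x": 0,"y": 0,"z": -0.5,"wx": 0,"wy": 0,"wz": 0},
  {"hand": 0,"x": 0,"y": 0,"z": -0.9,"wx": 0,"wy": 0,"wz": 0},
  {"hand": 0,"x": 0,"y": 0,"z": -0.9,"wx": 0,"wy": 0,"wz": 0},
  {"hand": 0,"x": 0,"y": 0,"z": -0.9,"wx": 0,"wy": 0,"wz": 0},
  {"hand": 0,"x": 0,"y": 0,"z": -0.9,"wx": 0,"wy": 0,"wz": 0},
  {"hand": 0,"x": 0,"y": 0,"z": -0.9,"wx": 0,"wy": 0,"wz": 0},
  {"hand": 0,"x": 0,"y": 0,"z": -0.9,"wx": 0,"wy": 0,"wz": 0},
  {"hand": 0,"x": 0,"y": 0,"z": -0.9,"wx": 0,"wy": 0,"wz": 0},
  {"hand": 0,"x": 0,"y": 0,"z": -0.9,"wx": 0,"wy": 0,"wz": 0},
  {"hand": 0,"x": 0,"y": 0,"z": 0,"wx": 0,"wy": 0,"wz": 0},
])

```text
time_s: 16.1
position: [0.5513, -0.2954, 0.2198]
tcp_rot: [[0.05, -0.998, -0.034], [-0.769, -0.06, 0.636], [-0.637, -0.005, -0.771]]
force: [-0.6, 0.4, 0.7]
opening: 0.008
```

```bash
python3 look.py 12; python3 - <<'E'
from plan import *
c=cap('scene','scene12')
im=cv2.imread('pics/scene12.png')[120:320,160:370]; cv2.imwrite('pics/scene12z.png',cv2.resize(im,None,fx=3,fy=3,interpolation=cv2.INTER_CUBIC))
t=dict(np.load('pics/top12.npz'));W=cloud(t)
m=(W[...,2]>.255)&(W[...,2]<.29)&(abs(W[...,0]-.458)<.03)&(W[...,1]<-.03)&(W[...,1]>-.14)
P=W[m];r=P-O;print(m.sum(),'bar sampler x',(r@X).min(),(r@X).max(),'y',np.percentile(r@Y,[2,50,98]),'z',np.percentile(P[:,2],[50,95]))
E
```

```text
t 16.1 q [-49.7  44.   66.1  23.3 102.2 125.1] p [ 0.551 -0.295  0.22 ] sampler [-281.55    86.004  219.781] F [-0.626  0.445  0.665] op 0.008481577785817125 z [-0.034  0.636 -0.771]
511 bar sampler x -0.11071830642582077 -0.009842202818204722 y [0.146 0.165 0.186] z [0.266 0.283]
```

View pics/top12z.png

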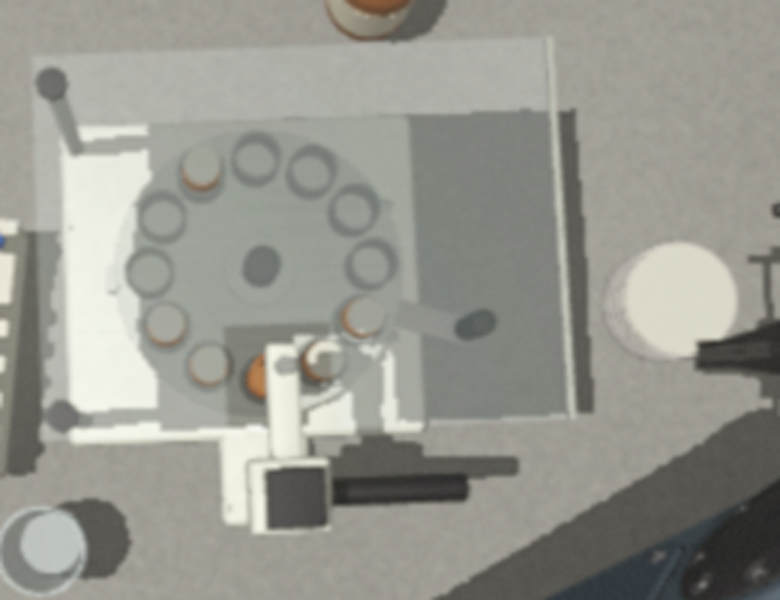

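View pics/scene12z.png

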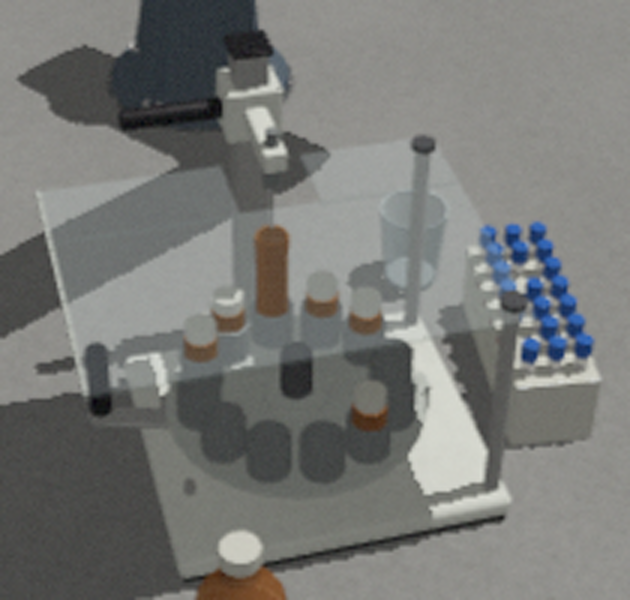

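The tall tube stands directly under the needle, the lever is at rest at (475,324), and the handle bar's top is at z=0.266. Next I'll plan the press.

```bash
python3 - <<'E'
from plan import *
s=bot.read_state();R=target(20)
print(delta(s['position']+np.array([0,0,.11]),R))
R0=R;P=w(-89,165,300);p=s['position']+np.array([0,0,.11]);print(R.inv().apply(P-p)/.025)
E
```

```text
(array([-2.824, -0.004, -3.375]), array([-0.084, 19.92 , -0.046]))
[-6.741  3.112  3.614]
```

>>> move_arm([
  {"hand": 0,"x": -0.56,"y": 0,"z": -0.68,"wx": 0,"wy": 0,"wz": 0},
  {"hand": 0,"x": -0.56,"y": 0,"z": -0.68,"wx": 0,"wy": 0,"wz": 0},
  {"hand": 0,"x": -0.56,"y": 0,"z": -0.68,"wx": 0,"wy": 0,"wz": 0},
  {"hand": 0,"x": -0.56,"y": 0,"z": -0.68,"wx": 0,"wy": 0,"wz": 0},
  {"hand": 0,"x": -0.56,"y": 0,"z": -0.68,"wx": 0,"wy": 0,"wz": 0},
  {"hand": 0,"x": 0,"y": 0,"z": 0,"wx": 0,"wy": 6.64,"wz": 0},
  {"hand": 0,"x": 0,"y": 0,"z": 0,"wx": 0,"wy": 6.64,"wz": 0},
  {"hand": 0,"x": 0,"y": 0,"z": 0,"wx": 0,"wy": 6.64,"wz": 0},
  {"hand": 0,"x": 0,"y": 0,"z": 0,"wx": 0,"wy": 0,"wz": 0},
])

```text
time_s: 17.1
position: [0.55, -0.2891, 0.3286]
tcp_rot: [[0.063, -0.998, -0.022], [-0.937, -0.066, 0.342], [-0.343, -0.001, -0.939]]
force: [0.7, 0.9, 1.3]
opening: 0.006
```

```bash
python3 - <<'E'
from plan import *
st();print(delta(w(-89,165,300),target(20)))
E
```

```text
t 17.1 q [-44.6  30.6  67.   13.3  97.5 131.5] p [ 0.55  -0.289  0.329] sampler [-275.164   86.907  328.588] F [0.744 0.867 1.291] op 0.005816437581178294 z [-0.022  0.342 -0.939]
(array([-6.614,  3.099,  3.628]), array([0.008, 0.053, 0.208]))
```

>>> move_arm([
  {"hand": 0,"x": -0.66,"y": 0.31,"z": 0.36,"wx": 0,"wy": 0,"wz": 0},
  {"hand": 0,"x": -0.66,"y": 0.31,"z": 0.36,"wx": 0,"wy": 0,"wz": 0},
  {"hand": 0,"x": -0.66,"y": 0.31,"z": 0.36,"wx": 0,"wy": 0,"wz": 0},
  {"hand": 0,"x": -0.66,"y": 0.31,"z": 0.36,"wx": 0,"wy": 0,"wz": 0},
  {"hand": 0,"x": -0.66,"y": 0.31,"z": 0.36,"wx": 0,"wy": 0,"wz": 0},
  {"hand": 0,"x": -0.66,"y": 0.31,"z": 0.36,"wx": 0,"wy": 0,"wz": 0},
  {"hand": 0,"x": -0.66,"y": 0.31,"z": 0.36,"wx": 0,"wy": 0,"wz": 0},
  {"hand": 0,"x": -0.66,"y": 0.31,"z": 0.36,"wx": 0,"wy": 0,"wz": 0},
  {"hand": 0,"x": -0.66,"y": 0.31,"z": 0.36,"wx": 0,"wy": 0,"wz": 0},
  {"hand": 0,"x": -0.66,"y": 0.31,"z": 0.36,"wx": 0,"wy": 0,"wz": 0},
  {"hand": 0,"x": 0,"y": 0,"z": 0,"wx": 0,"wy": 0,"wz": 0},
])

```text
time_s: 18.2
position: [0.4589, -0.1095, 0.2979]
tcp_rot: [[0.058, -0.998, -0.026], [-0.936, -0.063, 0.347], [-0.348, 0.005, -0.937]]
force: [-0.2, 0.1, 0.2]
opening: 0.005
```

```bash
python3 - <<'E'
from plan import *
st();print(delta(w(-89,165,300),target(20)),delta(w(-89,165,200),None)); cap('scene','scene13');cap('wrist','wrist13')
E
```

```text
t 18.2 q [-37.3  17.8  93.7  15.2  82.6 135.3] p [ 0.459 -0.11   0.298] sampler [-90.234 166.593 297.88 ] F [-0.231  0.131  0.182] op 0.004674353306802752 z [-0.026  0.347 -0.937]
(array([-0.076, -0.063, -0.063]), array([ 0.253,  0.391, -0.065])) (array([ 1.318, -0.081,  3.687]), None)
```

View pics/scene13.png

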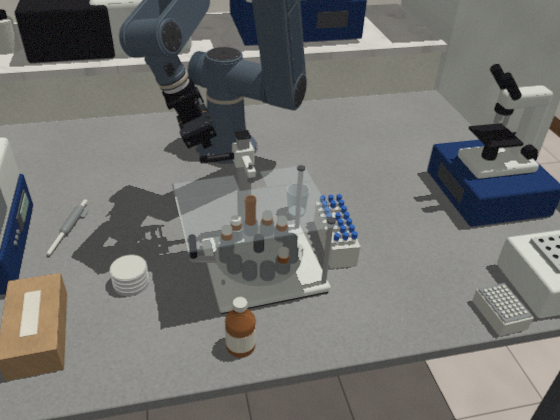

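View pics/wrist13.png

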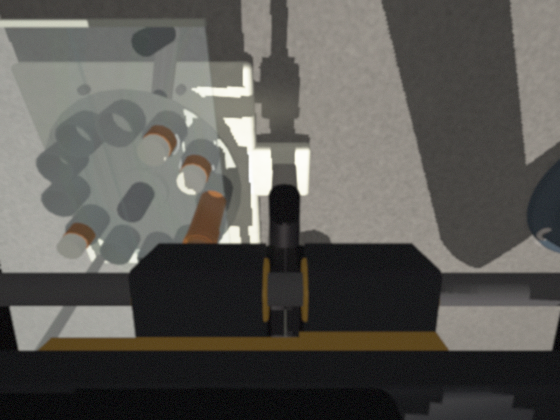

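Fingers stand centred over the bar (bar at columns 270–300, finger gap at 285). Press down slowly.

>>> move_arm([
  {"hand": 0,"x": 0.11,"y": -0.04,"z": 0.3,"wx": 0,"wy": 0,"wz": 0},
  {"hand": 0,"x": 0.11,"y": -0.04,"z": 0.3,"wx": 0,"wy": 0,"wz": 0},
  {"hand": 0,"x": 0.08,"y": 0,"z": 0.22,"wx": 0,"wy": 0,"wz": 0},
  {"hand": 0,"x": 0.08,"y": 0,"z": 0.22,"wx": 0,"wy": 0,"wz": 0},
  {"hand": 0,"x": 0.08,"y": 0,"z": 0.22,"wx": 0,"wy": 0,"wz": 0},
  {"hand": 0,"x": 0.08,"y": 0,"z": 0.22,"wx": 0,"wy": 0,"wz": 0},
])

```text
time_s: 18.9
position: [0.4631, -0.1122, 0.2597]
tcp_rot: [[0.058, -0.998, -0.021], [-0.938, -0.062, 0.342], [-0.343, -0.0, -0.939]]
force: [-0.8, -0.2, 5.0]
opening: 0.004
```

```bash
python3 - <<'E'
from plan import *
st();print(delta(w(-89,165,210),None)); cap('scene','scene14')
im=cv2.imread('pics/scene14.png')[120:320,160:370]; cv2.imwrite('pics/scene14z.png',cv2.resize(im,None,fx=3,fy=3,interpolation=cv2.INTER_CUBIC))
E
```

```text
t 18.9 q [-37.2  20.6  96.2  15.5  77.1 134. ] p [ 0.463 -0.112  0.26 ] sampler [-93.214 162.587 259.695] F [-0.847 -0.213  5.012] op 0.003674203412245382 z [-0.021  0.342 -0.939]
(array([0.523, 0.097, 1.925]), None)
```

View pics/scene14z.png

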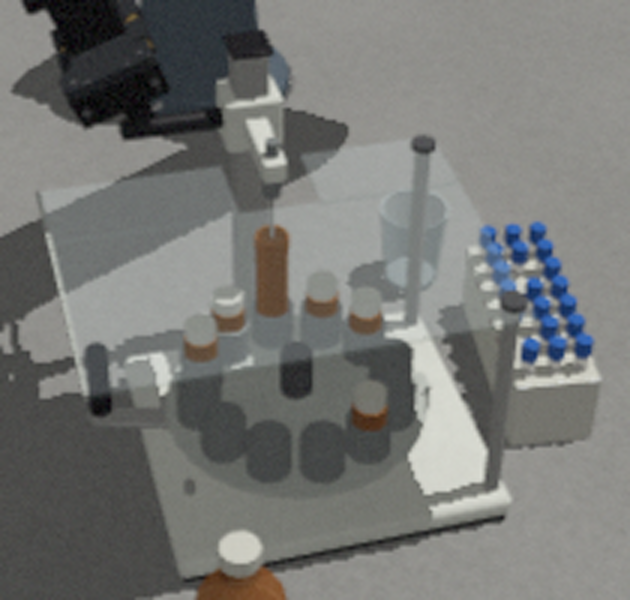

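>>> move_arm([
  {"hand": 0,"x": 0.08,"y": 0.03,"z": 0.22,"wx": 0,"wy": 0,"wz": 0},
  {"hand": 0,"x": 0.08,"y": 0.03,"z": 0.22,"wx": 0,"wy": 0,"wz": 0},
  {"hand": 0,"x": 0.08,"y": 0.02,"z": 0.22,"wx": 0,"wy": 0,"wz": 0},
  {"hand": 0,"x": 0.08,"y": 0,"z": 0.22,"wx": 0,"wy": 0,"wz": 0},
  {"hand": 0,"x": 0.08,"y": 0,"z": 0.22,"wx": 0,"wy": 0,"wz": 0},
  {"hand": 0,"x": 0.08,"y": 0,"z": 0.22,"wx": 0,"wy": 0,"wz": 0},
  {"hand": 0,"x": 0.08,"y": 0,"z": 0.22,"wx": 0,"wy": 0,"wz": 0},
  {"hand": 0,"x": 0,"y": 0,"z": 0,"wx": 0,"wy": 0,"wz": 0},
])

```text
time_s: 19.75
position: [0.4599, -0.1119, 0.2177]
tcp_rot: [[0.058, -0.998, -0.024], [-0.937, -0.063, 0.343], [-0.344, 0.003, -0.939]]
force: [1.2, -0.9, 0.5]
opening: 0.008
```

```bash
python3 - <<'E'
from plan import *
st()
E
```

```text
t 19.75 q [-37.3  23.6  99.2  15.8  71.4 132.2] p [ 0.46  -0.112  0.218] sampler [-92.642 165.762 217.67 ] F [ 1.161 -0.884  0.507] op 0.008178598540572297 z [-0.024  0.343 -0.939]
```

>>> move_arm([
  {"hand": 0,"x": 0.05,"y": 0,"z": 0.12,"wx": 0,"wy": 0,"wz": 0},
  {"hand": 0,"x": 0.05,"y": 0,"z": 0.12,"wx": 0,"wy": 0,"wz": 0},
  {"hand": 0,"x": 0.04,"y": 0,"z": 0.1,"wx": 0,"wy": 0,"wz": 0},
  {"hand": 0,"x": 0,"y": 0,"z": 0,"wx": 0,"wy": 0,"wz": 0},
])

```text
time_s: 20.15
position: [0.4602, -0.1119, 0.211]
tcp_rot: [[0.059, -0.998, -0.023], [-0.937, -0.063, 0.344], [-0.345, 0.001, -0.939]]
force: [-4.1, -0.3, 14.8]
opening: 0.003
```

```bash
python3 - <<'E'
from plan import *
st()
E
```

```text
t 20.15 q [-37.4  24.2  99.6  16.   70.5 131.8] p [ 0.46  -0.112  0.211] sampler [-92.709 165.463 211.024] F [-4.07  -0.297 14.843] op 0.003202884545887943 z [-0.023  0.344 -0.939]
```

The stop is reached (15 N). I'll hold briefly, then let go upward.

>>> move_arm([
  {"hand": 0,"x": 0,"y": 0,"z": 0,"wx": 0,"wy": 0,"wz": 0},
  {"hand": 0,"x": 0,"y": 0,"z": 0,"wx": 0,"wy": 0,"wz": 0},
  {"hand": 0,"x": 0,"y": 0,"z": 0,"wx": 0,"wy": 0,"wz": 0},
  {"hand": 0,"x": -0.1,"y": 0,"z": -0.26,"wx": 0,"wy": 0,"wz": 0},
  {"hand": 0,"x": -0.2,"y": 0,"z": -0.55,"wx": 0,"wy": 0,"wz": 0},
  {"hand": 0,"x": -0.2,"y": 0,"z": -0.55,"wx": 0,"wy": 0,"wz": 0},
  {"hand": 0,"x": -0.2,"y": 0,"z": -0.55,"wx": 0,"wy": 0,"wz": 0},
  {"hand": 0,"x": -0.2,"y": 0,"z": -0.8,"wx": 0,"wy": 0,"wz": 0},
  {"hand": 0,"x": -0.2,"y": 0,"z": -0.8,"wx": 0,"wy": 0,"wz": 0},
  {"hand": 0,"x": 0,"y": 0,"z": -0.9,"wx": 0,"wy": 0,"wz": 0},
  {"hand": 0,"x": 0,"y": 0,"z": -0.9,"wx": 0,"wy": 0,"wz": 0},
  {"hand": 0,"x": 0,"y": 0,"z": -0.9,"wx": 0,"wy": 0,"wz": 0},
  {"hand": 0,"x": 0,"y": 0,"z": 0,"wx": 0,"wy": 0,"wz": 0},
  {"hand": 0,"x": 0,"y": 0,"z": 0,"wx": 0,"wy": 0,"wz": 0},
])

```text
time_s: 21.55
position: [0.462, -0.1395, 0.3639]
tcp_rot: [[0.058, -0.998, -0.023], [-0.937, -0.062, 0.343], [-0.343, 0.002, -0.939]]
force: [0.0, 0.4, 0.3]
opening: 0.004
```

```bash
python3 look.py 15; python3 - <<'E'
from plan import *
cap('scene','scene15')
im=cv2.imread('pics/scene15.png')[120:320,160:370]; cv2.imwrite('pics/scene15z.png',cv2.resize(im,None,fx=3,fy=3,interpolation=cv2.INTER_CUBIC))
for n in ('scene0','scene15'):
    t=dict(np.load('pics/%s.npz'%n));W=cloud(t)
    r=W-O;x,y=r@X,r@Y
    m=(x<-.05)&(x>-.105)&(abs(y-.165)<.012)&(W[...,2]>.15)&(W[...,2]<.3);print(n,m.sum(),'bar z',np.percentile(W[m][:,2],[50,90]))
for n in ('top0','top15'):
    W=cloud(dict(np.load('pics/%s.npz'%n)));m=(abs(W[...,0]-.604)<.07)&(abs(W[...,1]+.333)<.07)&(W[...,2]>.04)&(W[...,2]<.08);print(n,'dish',W[m].mean(0))
E
```

```text
t 21.55 q [-39.6  15.4  86.2  14.5  92.5 135.7] p [ 0.462 -0.14   0.364] sampler [-120.39   165.36   363.949] F [0.028 0.369 0.333] op 0.003997450715182968 z [-0.023  0.343 -0.939]
scene0 153 bar z [0.265 0.269]
scene15 87 bar z [0.208 0.211]
top0 dish [ 0.605 -0.335  0.057]
top15 dish [ 0.619 -0.34   0.057]
```

View pics/scene15z.png

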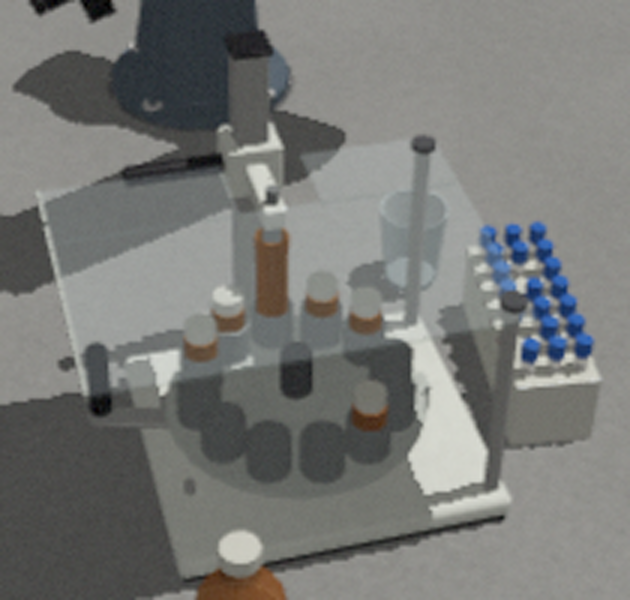

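View pics/top15z.png

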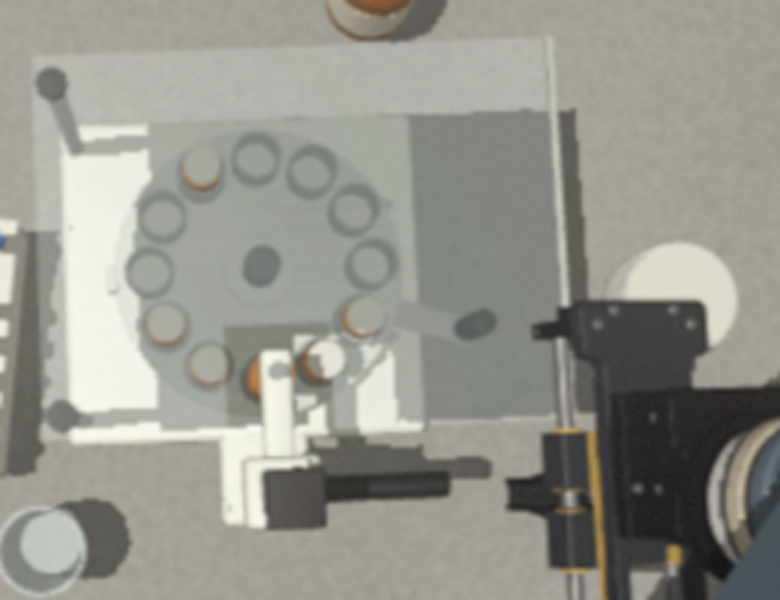

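Head is down (bar top at z≈0.209, so its axis is at about 0.200, the full 70 mm). The tube is upright under the needle, the lever is at rest, and the dishes are in the same place at (680,300). Handing in.

```bash
python3 -c "
from rig import order;print(order.hand_in())"
```

```text
the job is handed in; nothing more can be done
None
```

I gave the index lever three full strokes, counted in the top view: the tall tube started 90° (three places) clockwise of the needle. I reached the grip under the shield with the tool leaning 40° and the fingers shut. I felt the far stop each time at 7–11 N, and the lever went back to rest after every stroke. I then pressed the probe handle down at about 60 mm/s until it met its stop at 15 N, lifted off, and handed in at about 22 s of the 67 s limit. No verdict is reported.

The last checks, from the final pictures and depth readings:
- **Tube:** upright in its cup under the needle, in line with it by eye in the scene view. I did not measure the sideways offset as a number.
- **Probe head:** the bar's top came down from about 0.266 m to 0.209 m, so its axis is at about 0.200 m, which is the full 70 mm of travel.
- **Lever:** the grip is back at its starting pixel position.
- **Bystanders:** none of the rack, beaker or dishes has moved in the pictures. My depth average for the dishes differed by 15 mm, but the gripper hid part of them in that view, and the visible rim is where it was.
- **Robot:** clear of everything, with forces near zero.

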